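Clamp a mould insert in the inspection station with its cam knob

ROBOT

A 6-joint arm with a two-finger parallel gripper is mounted at the origin on the work surface. World frame = base frame: x ahead of the robot, y to its left, z up, the work surface at z = 0. Lengths are in m, angles in rad, forces in N, time in s.
With the tool pointing down it reaches from about 0.375 to 0.975 m from the base axis. Payload 3.8 kg.
Tool frame: the origin (TCP) lies at the very end of the fingers, on their centre line; the grasp point (between the pads) lies 19 mm behind it (bot.grip_depth is the distance from the TCP to the grasp point, in m); z points along the fingers, y is the direction in which the jaws open and shut (so a half turn about z gives the same grasp; the last joint's range is limited). The gripper opens to 85 mm and grips with 20 to 120 N. Pads are 22 mm wide; open, the fingers measure 114 mm over their backs; the gripper's body (76 mm by 85 mm) begins 54 mm behind the grasp point. The pads swing forward as they close: fully open they stand 13 mm farther back than shut.
Start: joints at [-1.266, 0.264, 1.604, -0, 1.274, -0.037], TCP at [0.226, -0.636, 0.231] pointing down, gripper open.
Joint ranges: [-2.63, 2.63], [-0.94, 2.18], [0.31, 2.57], [-1.31, 4.45], [0, 2.66], [-2.55, 2.55]. Speed limits (rad/s): [2.57, 2.57, 3.14, 3.14, 3.14, 3.14].

INTERFACE

Orientations are given as a rotation vector (axis times angle).
In Python, from workcell import bot, cams, job gives the robot as it stands.
- The arm moves only by the tool apply_moves, never from a script. Its argument "targets" is a list of rows, each an object of numbers: "dx", "dy", "dz": the shift along the tool's x, y, z in units of 30 mm (1.0 is 30 mm); "wx", "wy", "wz": the turn, a rotation vector about the tool's x, y, z in units of 6 degrees (1.0 is 6 degrees); "jaw": the opening, from 0 (shut) to 1 (fully open). In form: [{"dx": .., "dy": .., "dz": .., "wx": .., "wy": .., "wz": .., "jaw": ..}, ...]. A call has 1 to 5 rows; each row shifts and turns the commanded pose from where the row before left it, along the tool's axes as they then stand; what a row does not reach is not made up. A row lasts 1/10 s, in which the tool goes at most 50 mm and 8.59 degrees, less where a joint would pass 70% of its speed; a pose out of reach is approached as far as the arm can. A call is refused whole if a number of a shift passes 1 or a number of a turn 1, either way. A call with a gripper value outside its range is refused whole. The fingers move at their own pace and stop on an object; "newtons" is the grip in N (left out, the last holds). Time passes only in rows, so rows that do not move let the fingers close. It gives the time, the measured TCP pose, the force and the opening at its end, in the units of the state.
- bot.read_state(): the state, without advancing time (a new reading comes with each control period).
- cams.read_camera(name): name is "side" or "top"; returns a dict with "color" (384x512x3 uint8, red, green, blue), "range_z" (384x512 float32, m along the optical axis (not along the pixel's ray), 0 where there is no reading), "fx", "fy", "cx", "cy" (pixels), "eye" and "rotation" of the camera in the world. Camera axes: x right, y down, z forward; pixel columns grow to the right and rows downward; lengths in m; the calibration is good to about 2 mm. A picture is of the moment at which its call begins.
- job.finish_job(): hands the job in, once; it reports no verdict.
The state is a dict: "time": time; "q": joint angles; "joint_vel": joint speeds; "joint_torque": joint torques, N m; "tool_pos": TCP position; "tcp_rot": TCP orientation; "wrist_force": force on the tool from outside, world axes, zero at the start; "torque": the same for the moment, N m; "width": opening from 0.0 (shut) to 1.0 (fully open).
Only numpy, scipy, OpenCV 4.12 (cv2) and the standard library are available. Lean on these libraries where they do the work, as an engineer would, in place of code of your own. Each camera call takes 0.05 s, during which the arm holds its last target.

TASK

Lay the aluminium mould insert base down in the empty nest of the microscope station, between the end stops, and let go of it. Then turn the tilted black cam knob clockwise (seen facing it) until the orange sprung roller drops into the cam's notch and the brass jaw closes on the insert, and let go of the knob. Do not push the other loose things about.

Things in the scene. Friction and masses are not known exactly. Their poses are not given: they have to be found in the camera images.
- insert: Loose aluminium mould insert, 0.3 to 0.5 kg, base down on the bench left or right of the station. Base 110 (x) x 40 (y) x 22 mm high; on it a central raised core 66 (x) x 20 (y) mm, top 60 mm above the underside, with a copper mark on each side: grip the core across y, above the base. Same when turned half a turn. Origin: centre of underside; z up, x along its length.
- station: Fixed white microscope station, turned up to 0.25 rad. Origin on the bench; z up, x away from the robot, y to its left. Base plate 12 mm thick, x -125 to 150, y -160 to 130 mm. Nest on the left half (+y), cam knob on the right. Apart from the microscope nothing fixed on it rises above the knob's grip bar. Where the microscope is: see scope.
- scope (a point): Bottom centre of the microscope's objective, 215 mm above the bench, behind the knob; axes as the station's. The head spans 35 mm round it, up to 125 mm above it; the pillar stands 47 mm to +x, 30 mm to -y of it (radius 30 mm, up to 362 mm above the bench; a focus knob 275 mm up reaches 52 mm to -y of it); eyepieces point up and away from the robot, up to 410 mm above the bench.
- nest (a point): Centre of the nest floor (jaw open), 60 mm above the bench; axes as the station's. Pocket 122 mm long (x) between dark end stops 14 mm high, 52 mm wide (y) between a fixed dark wall 16 mm high (face at y +26) and the brass jaw (face at y -26 while open, 60 mm long, top 17 mm above the floor). The insert goes in with its x along the nest's x: 6 mm play each way before clamping.
- cam_knob (a joint): Knob angle, rad: 0 = the cam's V notch is at the follower roller. Negative = still to be turned CLOCKWISE (seen facing the knob); clockwise is positive. Starts at -1.4 to -0.7, hard stop at +0.15, stays where left (about 0.1 N m friction). In the last 0.3 rad the roller is in the notch's mouth and its spring pulls the knob towards 0; clamped, it has some play about 0.
- knob_grip (a point): Middle of the black bar grip, on the knob's axis, 112 mm above the bench; turns with the knob. z: the axis, outward, leaning 35 degrees from vertical towards the station's -x (the robot): approach along -z, tool tilted. x: along the bar, 86 mm long, 16 mm thick (y; grip across y), its free end 13 mm above this point; the steel cam disc (88 mm diameter) starts 25 mm below.
- follower (a joint): Lift of the sprung follower, m: 0.014 while its orange roller rides on the cam's round rim (jaw open); about 0.002 once the roller has dropped into the notch and the jaw presses on the insert (0 without insert). Roller, 14 mm diameter, at the cam's -y side. Roller, push bar and jaw are one piece, sliding to the station's +y as it drops; spring 7 to 9 N.
- jaw (a point): Middle of the brass jaw's face that presses the insert (60 mm long in x, 14 mm high), 70 mm above the bench; axes as the station's; moves with the follower. Behind it (-y) a steel push bar, 14 mm wide, top 78 mm above the bench, runs under the cam to the roller.
- gauge_case: Bystander, loose: flat grey plastic case with a black seam, 100 x 70 x 35 mm. Origin: its underside or end; leave it alone.
- deburr_brush: Bystander, loose: small wooden hand brush with brass bristles, about 130 mm long, lying on the front of the station's base plate. Origin: its underside or end; leave it alone.
- cleaner_bottle: Bystander, loose: white bottle with a blue cap, 52 mm diameter, 130 mm tall. Origin: its underside or end; leave it alone.
- oil_jar: Bystander, loose: amber jar with a black cap, 56 mm diameter, 70 mm tall. Origin: its underside or end; leave it alone.
- tape_roll: Bystander, loose: yellow tape roll lying flat, 90 mm diameter, 22 mm high. Origin: its underside or end; leave it alone.
- screwdriver: Bystander, loose: orange-handled screwdriver, 190 mm long, lying on the bench. Origin: its underside or end; leave it alone.
Mind the look-alikes: they are no part of the job. Leave any purple look-alike of the insert alone.

How it is judged:
On the way, in this order (a step that is already met when the one before it is completed fails the run):
1. the insert lies base down in the nest, let go (x of insert in the frame of nest between -0.01 and 0.01 m and z of insert in the frame of nest between -0.004 and 0.004 m and angle between the x axis of insert and the x axis of nest, either way round below 0.15 rad and angle between insert's own z axis and vertical below 0.1 rad and y of insert in the frame of nest between -0.01 and 0.01 m and contact force between the fingers and insert below 0.3 N), for 0.2 s.
2. the follower has dropped into the notch (value of joint follower below 0.006 m), for 0.2 s.
At the end, for the whole second after the job is handed in: Insert at rest base down on the nest floor (height within 4 mm, 10 mm along the nest, 0.15 rad in direction, tilt under 0.1 rad), pushed to the wall side (1 to 10 mm from the open pocket's centre); follower dropped (lift under 6 mm); knob past -0.25 rad (x of insert in the frame of nest between -0.01 and 0.01 m and z of insert in the frame of nest between -0.004 and 0.004 m and angle between the x axis of insert and the x axis of nest, either way round below 0.15 rad and angle between insert's own z axis and vertical below 0.1 rad and y of insert in the frame of nest between 0.001 and 0.01 m and value of joint follower below 0.006 m and value of joint cam_knob above -0.25 rad and linear speed of insert below 0.02 m/s); the robot touches nothing.
It fails at once if a loose bystander is shifted by more than 40 mm (distance of any of gauge_case, deburr_brush, cleaner_bottle, oil_jar, tape_roll, screwdriver from where it was at the start of the episode above 0.04 m).
It also fails if it takes over 54 s, if anything falls off the work surface, if the arm or the gripper's body presses on something with over 40 N, if the wrist force passes 120 N, or if a joint passes its speed limit or range.

## Working session

There is one attempt and no reset: what is moved stays moved. The work goes in short steps, Python scripts to look and compute and a tool call to move; the robot and the scene stay as the last step left them, time stands still between calls to the robot, and variables do not carry over. Pictures are saved under pics/ and viewed, and the job is handed in when it is done.

Besides the shell and the picture viewer there is one more tool, called after "Request:" in YAML: its name, and indented under it one key for each argument. apply_moves: Moves the arm, as the interface text tells. Its arguments: {"type":"object","properties":{"targets":{"type":"array"},"newtons":{"type":"number"}},"required":["targets"]}

```bash
ls; mkdir -p pics; cat > h.py <<'E'
import numpy as np,cv2
from workcell import bot,cams,job
def snap(n):
    c=cams.read_camera(n); np.savez('%s.npz'%n,**{k:np.asarray(v) for k,v in c.items()}); return c
def load(n): return dict(np.load('%s.npz'%n))
def pts(c):
    z=c['range_z'].astype(float); h,w=z.shape
    u,v=np.meshgrid(np.arange(w),np.arange(h))
    p=np.stack([(u-c['cx'])/c['fx']*z,(v-c['cy'])/c['fy']*z,z],-1)
    P=p@np.asarray(c['rotation']).T+np.asarray(c['eye']); P[z==0]=np.nan; return P
def save(img,n): cv2.imwrite('pics/'+n,img[...,::-1])
E
python3 - <<'E'
from h import *
for n in('top','side'):
    c=snap(n); save(cv2.resize(c['color'],(800,600),interpolation=cv2.INTER_CUBIC),n+'0.png'); print(n,c['eye'],c['fx'],c['rotation'])
print(bot.read_state())
E
```

```text
pics
top [ 0.30402483 -0.01724091  1.20354697] 358.602097659214 [-2.1149174   2.15074366 -0.15211201]
side [ 0.32138413 -1.16648304  0.94641289] 450.8729200686775 [-2.16656445  0.1321418  -0.08414928]
{'time': 0.1, 'q': array([-1.26589887e+00,  2.64711632e-01,  1.60526616e+00,  1.77396194e-05,
        1.27371721e+00, -3.68822060e-02]), 'joint_vel': array([-0.00059361,  0.00036727, -0.00303049, -0.00093514,  0.00115246,
       -0.00107919]), 'joint_torque': array([ 1.47036371e-04, -5.16708076e+01, -3.68591130e+01, -6.90079469e-05,
        6.29885224e-03, -4.58401769e-05]), 'tool_pos': array([ 0.22604675, -0.63530316,  0.23004824]), 'tcp_rot': array([-3.09377767e+00, -5.33894236e-01,  4.14545942e-04]), 'wrist_force': array([ 0.32332542, -0.13909419, -0.77201541]), 'torque': array([-0.01541906, -0.00357377, -0.05807525]), 'width': 1.0068069884074273}
```

View pics/top0.png

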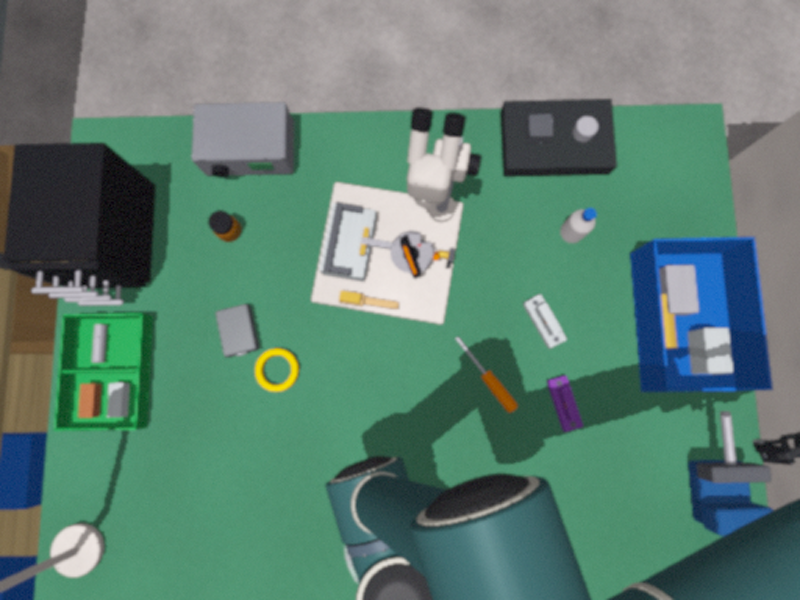

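View pics/side0.png

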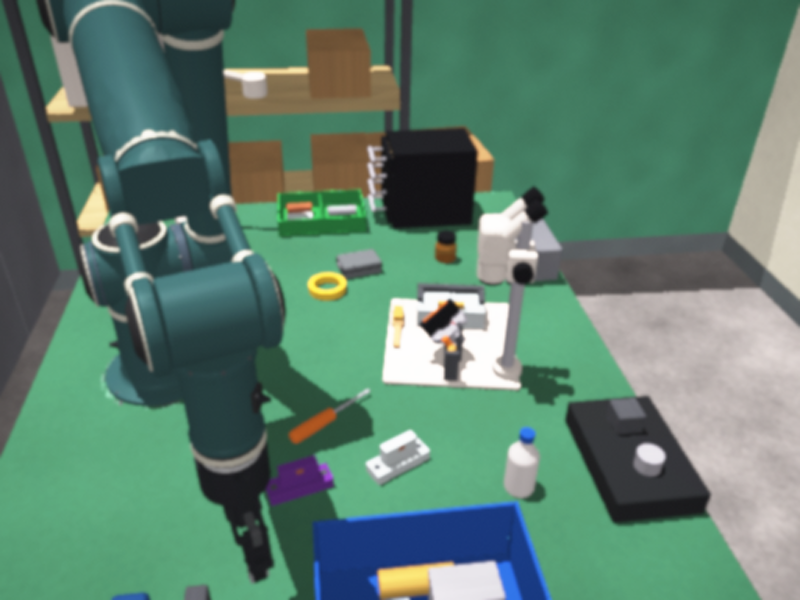

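Both pictures show the bench. These could be taken for the insert: the aluminium piece (top 545,320; side 398,455), the purple look-alike (top 565,403), and the grey or white blocks in the blue bin (top 710,345) and green tray. I choose the aluminium one and check it in a close crop.

```bash
sed -i "s/np.asarray(c\['rotation'\]).T/cv2.Rodrigues(np.asarray(c['rotation'],float))[0].T/" h.py
python3 - <<'E'
from h import *
t=load('top');s=load('side')
a=cv2.resize(t['color'][170:240,320:390],(420,420),interpolation=cv2.INTER_NEAREST)
b=cv2.resize(s['color'][265:315,225:285],(380,317),interpolation=cv2.INTER_NEAREST)
im=np.zeros((420,800,3),np.uint8);im[:,:420]=a;im[:317,420:]=b;save(im,'ins.png')
a=cv2.resize(t['color'][110:210,195:305],(660,600),interpolation=cv2.INTER_CUBIC);save(a,'sta.png')
b=cv2.resize(s['color'][170:255,235:345],(776,600),interpolation=cv2.INTER_CUBIC);save(b,'stas.png')
for n,c,(r0,r1,c0,c1) in(('top',t,(180,226,330,370)),('side',s,(272,312,230,280))):
    P=pts(c)[r0:r1,c0:c1].reshape(-1,3)
    print(n,'bench z',np.nanmedian(P[P[:,2]<.01][:,2]))
    for lo,hi in((.016,.03),(.05,.07)):
        q=P[(P[:,2]>lo)&(P[:,2]<hi)]
        r=cv2.minAreaRect((q[:,:2]*1000).astype(np.float32)); print(len(q),np.median(q[:,2]),r,q[:,:2].mean(0))
E
```

```text
top bench z -0.0001933864604288793
238 0.021381129466966464 ((450.9922790527344, -313.88311767578125), (109.0668716430664, 40.52183151245117), 26.50826644897461) [ 0.44816874 -0.30993473]
140 0.059754103238957135 ((451.40185546875, -313.41912841796875), (64.63336181640625, 20.96023178100586), 27.816823959350586) [ 0.45076201 -0.31314663]
side bench z -0.0006677641225746322
315 0.021357454087016392 ((455.56072998046875, -318.1855773925781), (111.2033920288086, 40.34623718261719), 25.577932357788086) [ 0.45137057 -0.32585391]
178 0.058153682204850066 ((454.0022277832031, -314.9266357421875), (66.44490814208984, 24.289997100830078), 25.234024047851562) [ 0.4541205  -0.31754057]
```

View pics/ins.png

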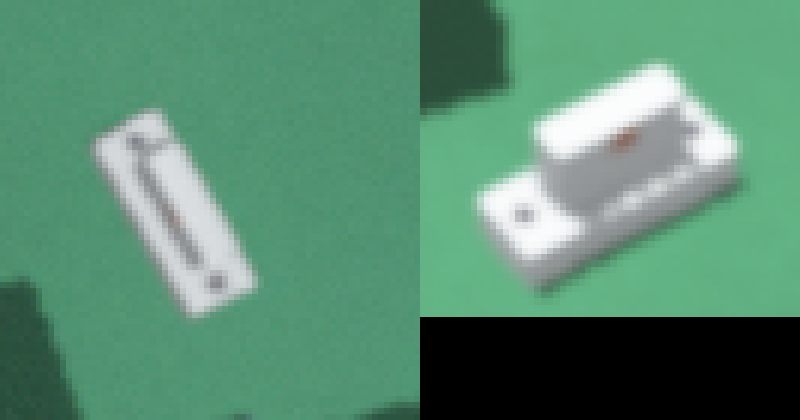

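View pics/sta.png

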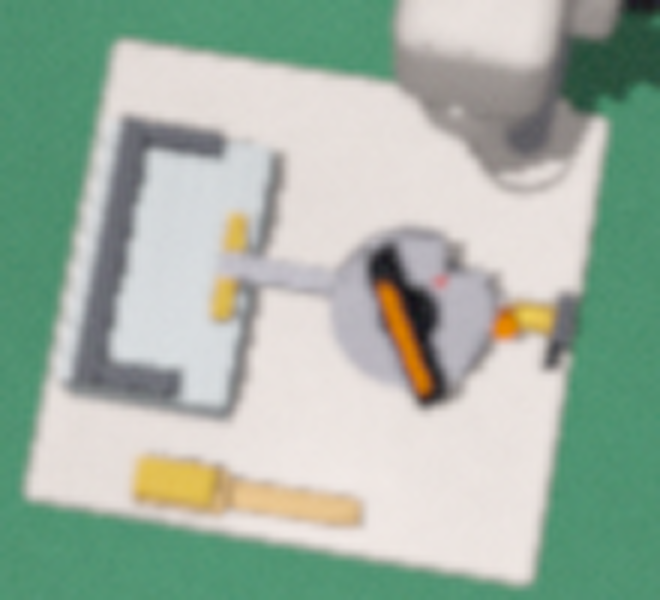

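View pics/stas.png

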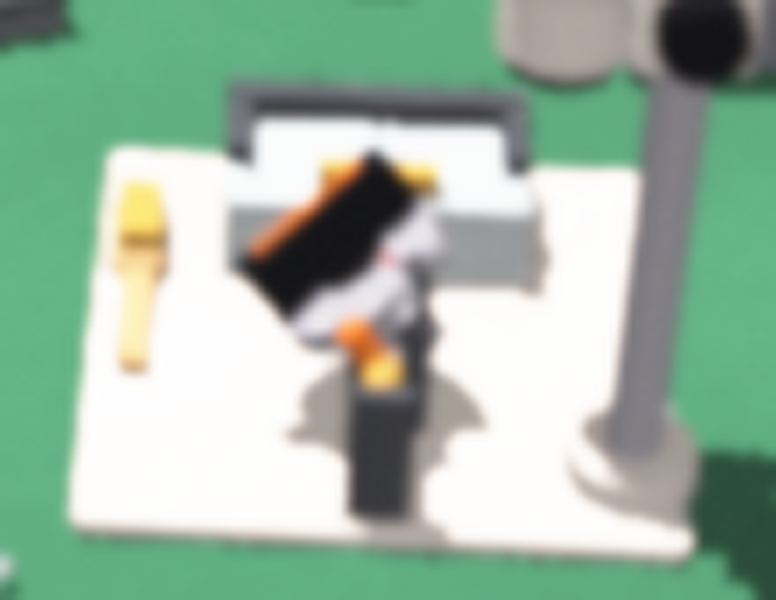

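The crop confirms the choice: an aluminium body with a raised core and a copper mark. It lies at about (0.452, -0.314), yaw about 26.5°. Next I measure the station.

```bash
python3 - <<'E'
from h import *
t=load('top');s=load('side')
for n,c,(r0,r1,c0,c1) in(('top',t,(112,210,195,300)),('side',s,(180,255,235,345))):
    P=pts(c)[r0:r1,c0:c1].reshape(-1,3); col=c['color'][r0:r1,c0:c1].reshape(-1,3).astype(int)
    def rect(m,l):
        q=P[m]; 
        if len(q)>5: print(n,l,len(q),'z',np.round(np.median(q[:,2]),4),[np.round(x,1) for x in cv2.minAreaRect((q[:,:2]*1000).astype(np.float32))],q[:,:2].mean(0).round(4))
    z=P[:,2]
    rect((z>.005)&(z<.02),'plate')
    bright=col.sum(1)
    rect((z>.055)&(z<.0645)&(bright>450),'nestfloor')
    dark=(bright<360)&(abs(col[:,0]-col[:,2])<40)
    # nest-left area
    rect((z>.070)&(z<.079)&dark&(P[:,1]>-.0),'walls')
    rect((z>.07)&(z<.082)&(col[:,0]>180)&(col[:,2]<130),'jaw')
    orange=(col[:,0]>190)&(col[:,1]<150)&(col[:,2]<90)
    rect(orange&(z>.1),'bar orange'); rect(orange&(z<.1),'roller')
    blk=(bright<160)&(z>.085)&(z<.16); rect(blk,'bar black')
    if n=='top':
        rect((z>.2),'scope')
E
```

```text
top plate 3921 z 0.0116 [array([614.8,  30.8]), array([402. , 295.7]), np.float64(78.8)] [0.5995 0.003 ]
top nestfloor 790 z 0.0594 [array([616.7,  55.6]), array([188.2, 149.2]), np.float64(79.6)] [0.6242 0.0954]
top walls 206 z 0.0745 [array([624.5, 109.2]), array([ 51.3, 144.4]), np.float64(79.0)] [0.6262 0.1211]
top jaw 50 z 0.0781 [array([610.6, -18.7]), array([178.5,  52.8]), np.float64(85.7)] [0.6051 0.009 ]
top bar orange 31 z 0.1224 [array([561.5, -49.7]), array([66.5, 41.9]), np.float64(83.1)] [ 0.5649 -0.0295]
top roller 11 z 0.0946 [array([577.1, -82.4]), array([ 8.6, 13.9]), np.float64(31.7)] [ 0.5768 -0.0824]
top bar black 50 z 0.125 [array([575.3, -35.8]), array([70.9, 20.8]), np.float64(28.2)] [ 0.5817 -0.031 ]
top scope 525 z 0.3195 [array([654.3, -79.7]), array([ 49.3, 105. ]), np.float64(24.9)] [ 0.6419 -0.0636]
side plate 2664 z 0.0111 [array([616.8,  46. ]), array([409.8, 345. ]), np.float64(82.5)] [ 0.6003 -0.0229]
side nestfloor 365 z 0.0592 [array([623.2,  17.9]), array([147.2, 238.5]), np.float64(0.0)] [0.6285 0.0866]
side walls 138 z 0.0741 [array([629.8, 107.3]), array([ 62.2, 146.3]), np.float64(80.1)] [0.635  0.1206]
side jaw 32 z 0.078 [array([614.4, -20.7]), array([175.2,  49.9]), np.float64(84.9)] [ 0.6039 -0.041 ]
side bar orange 8 z 0.1248 [array([568. , -30.1]), array([45.1,  9. ]), np.float64(32.0)] [ 0.5686 -0.0285]
side roller 15 z 0.091 [array([580.3,   5.6]), array([ 77.7, 183.6]), np.float64(22.0)] [ 0.5791 -0.0661]
side bar black 195 z 0.1102 [array([577.1, -38.1]), array([74.5, 18.1]), np.float64(21.1)] [ 0.5779 -0.0372]
```

```bash
cat >> h.py <<'E'
def rectify(c,z,o,yaw,S=0.0006,W=640,H=600):
    # image: up=+x local, left=+y local; centre = o
    R=cv2.Rodrigues(np.asarray(c['rotation'],float))[0]; K=np.array([[c['fx'],0,c['cx']],[0,c['fy'],c['cy']],[0,0,1.]])
    cy,sy=np.cos(yaw),np.sin(yaw)
    # world = o + lx*(cy,sy)+ly*(-sy,cy); lx=-(v-H/2)S ; ly=-(u-W/2)S
    ex=np.array([cy,sy,0]);ey=np.array([-sy,cy,0]);o=np.array([o[0],o[1],z])
    M=np.stack([-ey*S,-ex*S,o+ey*S*W/2+ex*S*H/2-np.asarray(c['eye'])],1)
    Hm=K@R.T@M
    return cv2.warpPerspective(c['color'],np.linalg.inv(Hm),(W,H),flags=cv2.INTER_CUBIC)
def grid(im,S,step=.02):
    H,W=im.shape[:2]
    for k in range(-12,13):
        col=(255,0,0) if k==0 else (0,0,0)
        u=int(W/2-k*step/S);v=int(H/2-k*step/S)
        cv2.line(im,(u,0),(u,H),col,1);cv2.line(im,(0,v),(W,v),col,1)
    return im
E
python3 - <<'E'
from h import *
from scipy.optimize import minimize
t=load('top');s=load('side')
# plate fit by segmentation: green mask vs non green, in both cams; optimise pose so model plate boundaries have high contrast
for n,c in(('top',t),('side',s)):
    P=pts(c); z=P[...,2]; col=c['color'].astype(int)
    m=(z>.006)&(z<.017)&(P[...,0]>.42)&(P[...,0]<.8)&(P[...,1]>-.25)&(P[...,1]<.25)&(col.min(-1)>130)
    q=P[m][:,:2]
    # edges: for a candidate yaw, percentiles
    best=[]
    for yaw in np.arange(-.3,.0,.005):
        cy,sy=np.cos(yaw),np.sin(yaw); lx=q@[cy,sy]; ly=q@[-sy,cy]
        # sharpness of left edge/bottom edge histogram
        h1=np.histogram(lx,np.arange(.3,1,.003))[0];h2=np.histogram(ly,np.arange(-.3,.5,.003))[0]
        best.append((np.abs(np.diff(h1)).max()+np.abs(np.diff(h2)).max(),yaw,np.percentile(lx,[.3,99.7]),np.percentile(ly,[.3,99.7])))
    best.sort(key=lambda b:-b[0])
    for b in best[:3]:
        yaw=b[1];cx=b[2].mean()-.0125;cyy=b[3].mean()+.015
        print(n,b,'origin',cx*np.cos(yaw)-cyy*np.sin(yaw),cx*np.sin(yaw)+cyy*np.cos(yaw), np.diff(b[2]),np.diff(b[3]))
im=np.hstack([cv2.resize(grid(rectify(c,.060,(.625,.1),-.19,.0006,400,500),.0006),(400,500)) for c in (t,s)])
save(im,'rect60.png')
im=np.hstack([cv2.resize(grid(rectify(c,.075,(.625,.1),-.19,.0006,400,500),.0006),(400,500)) for c in (t,s)])
save(im,'rect75.png')
E
```

```text
top (np.int64(98), np.float64(-0.1949999999999999), array([0.46010572, 0.73285402]), array([-0.00765091,  0.28052506])) origin 0.6022555277682986 0.03541123553598352 [0.2727483] [0.28817597]
top (np.int64(94), np.float64(-0.1849999999999999), array([0.46160093, 0.73476105]), array([-0.01343122,  0.27452071])) origin 0.6024595275416922 0.03532721900240489 [0.27316013] [0.28795193]
top (np.int64(94), np.float64(-0.17999999999999988), array([0.46190171, 0.73551269]), array([-0.01653276,  0.27176163])) origin 0.6022684585581196 0.035361885603251736 [0.27361098] [0.28829439]
side (np.int64(100), np.float64(-0.1849999999999999), array([0.46568991, 0.73532406]), array([-0.01745153,  0.27241685])) origin 0.6041825753251168 0.031889526651747796 [0.26963415] [0.28986838]
side (np.int64(96), np.float64(-0.1899999999999999), array([0.46506707, 0.73525622]), array([-0.01444481,  0.27528336])) origin 0.6045499467703902 0.031817215841096716 [0.27018914] [0.28972817]
side (np.int64(87), np.float64(-0.1949999999999999), array([0.46442192, 0.73516999]), array([-0.01141026,  0.27830543])) origin 0.6049294989736438 0.03183585455592751 [0.27074807] [0.28971568]
```

View pics/rect60.png

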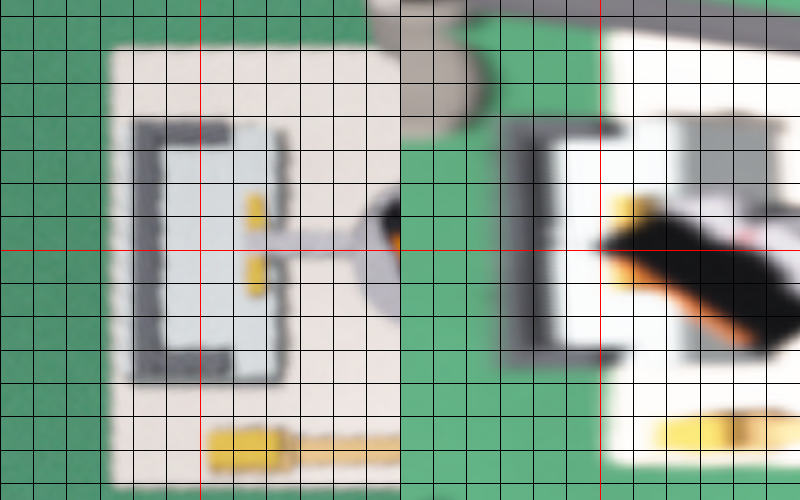

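View pics/rect75.png

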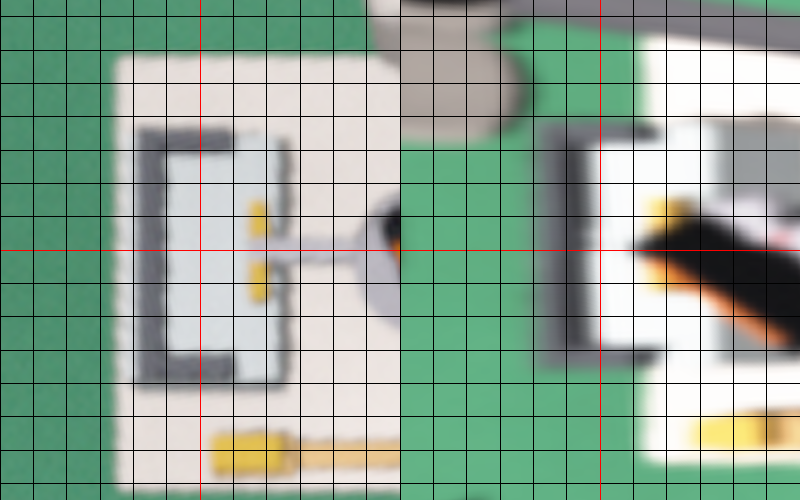

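```bash
cat >> h.py <<'E'
from scipy.spatial.transform import Rotation as Ro
def goal(pos,yaw,tilt=0,spin=0):
    """R with tool x along yaw, z down; then tilt: about station y"""
    R=Ro.from_euler('z',yaw)*Ro.from_euler('x',np.pi)
    return np.array(pos),R
def rem(pos,R):
    st=bot.read_state(); R0=Ro.from_rotvec(st['tcp_rot']); p=np.array(pos)-st['tool_pos']
    rv=(R0.inv()*R).as_rotvec(degrees=True)/6
    print('t',round(st['time'],2),'tcp',st['tool_pos'].round(4),'q',st['q'].round(2),'w',round(st['width'],3),'F',st['wrist_force'].round(1))
    print('turn units',rv.round(2)); print('shift units in CURRENT tool axes',(R0.inv().apply(p)/.03).round(2),' in GOAL axes',(R.inv().apply(p)/.03).round(2))
E
python3 - <<'E'
from h import *
rem(*goal((.453,-.315,.16),np.radians(26.5)))
# knob fit
yaw=-.19;ex=np.array([np.cos(yaw),np.sin(yaw),0]);ey=np.array([-np.sin(yaw),np.cos(yaw),0]);ez=np.array([0,0,1.])
n=-np.sin(np.radians(35))*ex+np.cos(np.radians(35))*ez; kx=np.cos(np.radians(35))*ex+np.sin(np.radians(35))*ez
for nm in('top','side'):
    c=load(nm);P=pts(c);col=c['color'].astype(int)
    m=(abs(P[...,0]-.58)<.07)&(abs(P[...,1]+.037)<.06)&(P[...,2]>.088)&(P[...,2]<.17)
    dark=(col.sum(-1)<200); org=(col[...,0]>190)&(col[...,2]<90)&(col[...,1]<160)
    for l,mm in(('dark',m&dark),('org',m&org&(P[...,2]>.1)),('all',m)):
        q=P[mm]-np.array([.576,-.037,.112]); L=np.stack([q@kx,q@ey,q@n],1)*1000
        f=L[(L[:,2]>5)&(L[:,2]<20)]
        if len(f)<4: print(nm,l,len(f));continue
        r=cv2.minAreaRect(f[:,:2].astype(np.float32)); print(nm,l,len(f),'n pct',np.percentile(L[:,2],[5,50,95]).round(1),[np.round(x,1) for x in r])
    q=P[m]-np.array([.576,-.037,.112]); L=np.stack([q@kx,q@ey,q@n],1)*1000
    d=L[(L[:,2]<-18)&(L[:,2]>-32)]; print('disc',len(d),[np.round(x,1) for x in cv2.minEnclosingCircle(d[:,:2].astype(np.float32))])
    sc=P[(P[...,2]>.2)&(abs(P[...,0]-.66)<.15)&(abs(P[...,1]+.08)<.12)]; 
    print('scope z range',sc[:,2].min(),sc[:,2].max(), [ (round(a,2),sc[abs(sc[:,2]-a)<.015][:,:2].min(0).round(3),sc[abs(sc[:,2]-a)<.015][:,:2].max(0).round(3)) for a in (.22,.25,.3,.33) if (abs(sc[:,2]-a)<.015).any()])
E
```

```text
t 0.1 tcp [ 0.226  -0.6353  0.23  ] q [-1.27  0.26  1.61  0.    1.27 -0.04] w 1.007 F [ 0.3 -0.1 -0.8]
turn units [-0.02 -0.   -1.15]
shift units in CURRENT tool axes [10.71 -7.52  2.35]  in GOAL axes [11.53 -6.18  2.33]
top dark 54 n pct [-19.5  13.2  17.9] [array([1.6, 4.8]), array([78.5, 10.8]), np.float64(31.3)]
top org 29 n pct [12.1 16.8 19.3] [array([-5.1,  7.4]), array([55.2,  6.1]), np.float64(27.4)]
top all 145 n pct [-28.4 -19.4  17.5] [array([-3.2,  5.9]), array([85.7, 16.7]), np.float64(29.7)]
disc 243 [array([-3.2,  0.4]), np.float64(49.4)]
scope z range 0.2021457390261523 0.39869078057958474 [(0.22, array([ 0.635, -0.109]), array([ 0.694, -0.038])), (0.25, array([ 0.634, -0.126]), array([ 0.679, -0.038])), (0.3, array([ 0.629, -0.154]), array([ 0.731, -0.026])), (0.33, array([ 0.63 , -0.113]), array([ 0.701, -0.026]))]
side dark 58 n pct [-16.3  -1.5  11.8] [array([ 0.5, -0.6]), array([74.6, 12.4]), np.float64(28.2)]
side org 9 n pct [12.4 16.  16.9] [array([-2.5,  6.7]), array([50.2, 10.9]), np.float64(31.0)]
side all 111 n pct [-33.3 -10.8  13.9] [array([-0.3,  3.5]), array([85.8, 20.4]), np.float64(27.5)]
disc 165 [array([ 18.4, -13.7]), np.float64(43.8)]
scope z range 0.20079070912575359 0.39888812660968853 [(0.22, array([ 0.638, -0.121]), array([ 0.717, -0.05 ])), (0.25, array([ 0.638, -0.156]), array([ 0.727, -0.061])), (0.3, array([ 0.633, -0.155]), array([ 0.736, -0.035])), (0.33, array([ 0.633, -0.116]), array([ 0.719, -0.031]))]
```

Request:
apply_moves:
  targets:
    - {"wz": -1}
    - {"wz": -0.15, "dx": 0.9, "dy": -0.5}
    - {"dx": 0.9, "dy": -0.5, "dz": 0.1}
    - {"dx": 1, "dy": -0.55, "dz": 0.2}
    - {"dx": 1, "dy": -0.55, "dz": 0.2}
  newtons: 60

```text
invalid input at $.targets[0]: expected keys dx, dy, dz, wx, wy, wz, jaw
```

Request:
apply_moves:
  targets:
    - {"dx": 1, "dy": -0.55, "dz": 0.2}
    - {"dx": 1, "dy": -0.55, "dz": 0.2}
    - {"dx": 1, "dy": -0.55, "dz": 0.2}
    - {"dx": 1, "dy": -0.5, "dz": 0.2}
    - {"dx": 1, "dy": -0.5, "dz": 0.2}

```text
invalid input at $.targets[0]: expected keys dx, dy, dz, wx, wy, wz, jaw
```

```bash
python3 - <<'E'
from h import *
rem(*goal((.453,-.315,.16),np.radians(26.5)))
E
```

```text
t 0.1 tcp [ 0.226  -0.6353  0.23  ] q [-1.27  0.26  1.61  0.    1.27 -0.04] w 1.007 F [ 0.3 -0.1 -0.8]
turn units [-0.02 -0.   -1.15]
shift units in CURRENT tool axes [10.71 -7.52  2.35]  in GOAL axes [11.53 -6.18  2.33]
```

All keys are needed in every row.

Request:
apply_moves:
  targets:
    - {"dx": 0, "dy": 0, "dz": 0, "wx": 0, "wy": 0, "wz": -1, "jaw": 1}
    - {"dx": 0.9, "dy": -0.5, "dz": 0, "wx": 0, "wy": 0, "wz": -0.15, "jaw": 1}
    - {"dx": 0.9, "dy": -0.5, "dz": 0.1, "wx": 0, "wy": 0, "wz": 0, "jaw": 1}
    - {"dx": 1, "dy": -0.55, "dz": 0.2, "wx": 0, "wy": 0, "wz": 0, "jaw": 0.8}
    - {"dx": 1, "dy": -0.55, "dz": 0.2, "wx": 0, "wy": 0, "wz": 0, "jaw": 0.8}
  newtons: 60

```text
time: 0.6
tool_pos: [0.3009, -0.5278, 0.2156]
tcp_rot: [-3.058, -0.718, 0.0]
wrist_force: [0.7, 0.7, 1.0]
width: 0.799
```

Request:
apply_moves:
  targets:
    - {"dx": 1, "dy": -0.55, "dz": 0.2, "wx": 0, "wy": 0, "wz": 0, "jaw": 0.8}
    - {"dx": 1, "dy": -0.55, "dz": 0.2, "wx": 0, "wy": 0, "wz": 0, "jaw": 0.8}
    - {"dx": 1, "dy": -0.55, "dz": 0.2, "wx": 0, "wy": 0, "wz": 0, "jaw": 0.8}
    - {"dx": 1, "dy": -0.5, "dz": 0.2, "wx": 0, "wy": 0, "wz": 0, "jaw": 0.8}
    - {"dx": 1, "dy": -0.5, "dz": 0.2, "wx": 0, "wy": 0, "wz": 0, "jaw": 0.8}

```text
time: 1.1
tool_pos: [0.3997, -0.3895, 0.1856]
tcp_rot: [-3.057, -0.719, 0.001]
wrist_force: [0.2, -0.3, 0.5]
width: 0.799
```

```bash
python3 - <<'E'
from h import *
rem(*goal((.453,-.315,.16),np.radians(26.5)))
E
```

```text
t 1.1 tcp [ 0.3997 -0.3895  0.1856] q [-0.82  0.08  1.91  0.    1.16  0.29] w 0.799 F [ 0.2 -0.3  0.5]
turn units [-0.01  0.   -0.  ]
shift units in CURRENT tool axes [ 2.7  -1.43  0.85]  in GOAL axes [ 2.7  -1.43  0.85]
```

Request:
apply_moves:
  targets:
    - {"dx": 0.9, "dy": -0.5, "dz": 0.3, "wx": 0, "wy": 0, "wz": 0, "jaw": 0.8}
    - {"dx": 0.9, "dy": -0.5, "dz": 0.3, "wx": 0, "wy": 0, "wz": 0, "jaw": 0.8}
    - {"dx": 0.9, "dy": -0.43, "dz": 0.25, "wx": 0, "wy": 0, "wz": 0, "jaw": 0.8}
    - {"dx": 0, "dy": 0, "dz": 0, "wx": 0, "wy": 0, "wz": 0, "jaw": 0.8}

```text
time: 1.5
tool_pos: [0.4533, -0.313, 0.1589]
tcp_rot: [-3.053, -0.724, 0.002]
wrist_force: [-0.0, 1.0, -0.0]
width: 0.8
```

```bash
python3 - <<'E'
from h import *
rem(*goal((.453,-.315,.028),np.radians(26.5)))
t=snap('top');s=snap('side')
P=pts(t); 
a=cv2.resize(t['color'][150:250,300:400],(400,400),interpolation=cv2.INTER_CUBIC)
b=cv2.resize(s['color'][215:315,205:305],(400,400),interpolation=cv2.INTER_CUBIC)
save(np.hstack([a,b]),'pre.png')
E
```

```text
t 1.5 tcp [ 0.4533 -0.313   0.1589] q [-0.65  0.09  1.95  0.    1.11  0.45] w 0.8 F [-0.  1. -0.]
turn units [-0.04  0.    0.03]
shift units in CURRENT tool axes [-0.04  0.07  4.36]  in GOAL axes [-0.04  0.06  4.36]
```

View pics/pre.png

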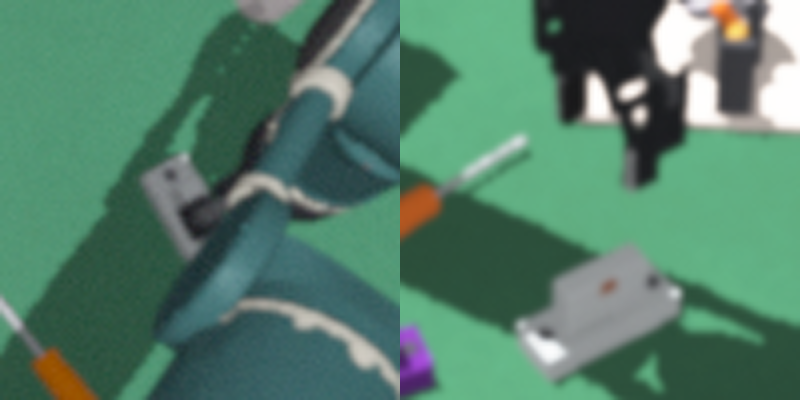

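The gripper is over the insert, with the fingers straddling the core (side crop: tips at 570,120 and 632,185). I check the camera bias against the fingertips.

```bash
python3 - <<'E'
from h import *
s=load('side');P=pts(s)
m=(P[...,2]>.145)&(P[...,2]<.20)&(abs(P[...,0]-.453)<.09)&(abs(P[...,1]+.313)<.09)
q=P[m];d=q[:,:2]-np.array([.4533,-.313]);a=np.radians(26.5)
lx=d@[np.cos(a),np.sin(a)];ly=d@[-np.sin(a),np.cos(a)]
print(len(q),q[:,2].min())
for sgn in(1,-1):
    k=(sgn*ly>0); print(sgn,k.sum(),np.percentile(lx[k],[2,50,98]).round(4),np.percentile(ly[k],[2,50,98]).round(4),q[k,2].min().round(4))
E
```

```text
159 0.16393812914595685
1 88 [-0.0108 -0.0001  0.0118] [0.0282 0.031  0.037 ] 0.1662
-1 71 [-0.0107 -0.0054  0.0071] [-0.0528 -0.0482 -0.0387] 0.1639
```

Request:
apply_moves:
  targets:
    - {"dx": -0.05, "dy": 0, "dz": 0.9, "wx": 0, "wy": 0, "wz": 0, "jaw": 0.8}
    - {"dx": 0, "dy": 0, "dz": 1, "wx": 0, "wy": 0, "wz": 0, "jaw": 0.8}
    - {"dx": 0, "dy": 0, "dz": 1, "wx": 0, "wy": 0, "wz": 0, "jaw": 0.8}
    - {"dx": 0, "dy": 0, "dz": 0.9, "wx": 0, "wy": 0, "wz": 0, "jaw": 0.8}
    - {"dx": 0, "dy": 0, "dz": 0.5, "wx": 0, "wy": 0, "wz": 0, "jaw": 0.8}

```text
time: 2.1
tool_pos: [0.4495, -0.3173, 0.0296]
tcp_rot: [-3.056, -0.717, 0.004]
wrist_force: [0.6, 0.7, 0.2]
width: 0.795
```

```bash
python3 - <<'E'
from h import *
rem(*goal((.452,-.3125,.028),np.radians(26.5)))
s=snap('side')
save(cv2.resize(s['color'][235:315,205:305],(750,600),interpolation=cv2.INTER_CUBIC),'pre2.png')
E
```

```text
t 2.1 tcp [ 0.4495 -0.3173  0.0296] q [-0.66  0.24  2.04 -0.    0.86  0.45] w 0.795 F [0.6 0.7 0.2]
turn units [-0.03  0.02 -0.02]
shift units in CURRENT tool axes [ 0.15 -0.11  0.05]  in GOAL axes [ 0.15 -0.11  0.05]
```

View pics/pre2.png

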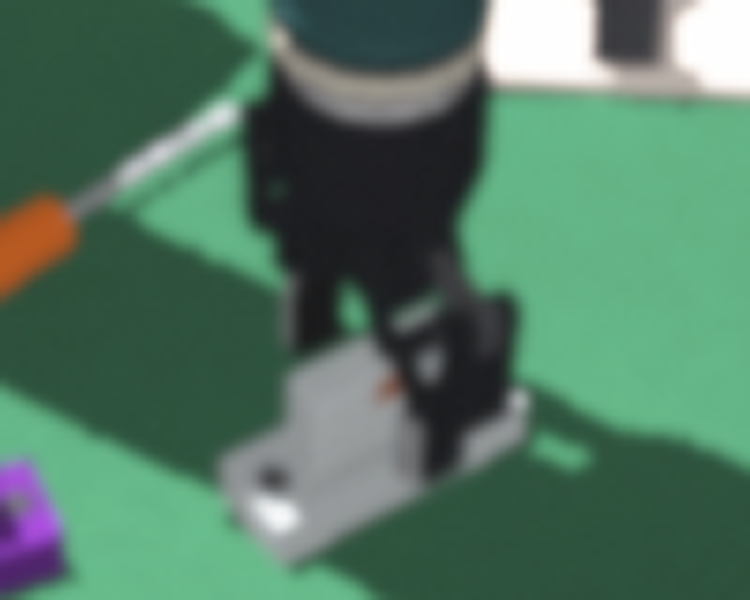

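Request:
apply_moves:
  targets:
    - {"dx": 0.13, "dy": -0.1, "dz": 0.05, "wx": 0, "wy": 0, "wz": 0, "jaw": 0.8}
    - {"dx": 0, "dy": 0, "dz": 0, "wx": 0, "wy": 0, "wz": 0, "jaw": 0.8}
    - {"dx": 0, "dy": 0, "dz": 0, "wx": 0, "wy": 0, "wz": 0, "jaw": 0.8}

```text
time: 2.45
tool_pos: [0.4549, -0.3136, 0.032]
tcp_rot: [3.056, 0.719, 0.003]
wrist_force: [1.1, -0.5, 0.4]
width: 0.8
```

```bash
python3 - <<'E'
from h import *
rem(*goal((.452,-.3125,.028),np.radians(26.5)))
E
```

```text
t 2.45 tcp [ 0.4549 -0.3136  0.032 ] q [-0.65  0.24  2.04 -0.    0.86  0.46] w 0.8 F [ 1.1 -0.5  0.4]
turn units [ 0.03 -0.01 -0.  ]
shift units in CURRENT tool axes [-0.07 -0.07  0.13]  in GOAL axes [-0.07 -0.07  0.13]
```

Request:
apply_moves:
  targets:
    - {"dx": -0.05, "dy": -0.05, "dz": 0.05, "wx": 0, "wy": 0, "wz": 0, "jaw": 0}
    - {"dx": 0, "dy": 0, "dz": 0, "wx": 0, "wy": 0, "wz": 0, "jaw": 0}
    - {"dx": 0, "dy": 0, "dz": 0, "wx": 0, "wy": 0, "wz": 0, "jaw": 0}
    - {"dx": 0, "dy": 0, "dz": 0, "wx": 0, "wy": 0, "wz": 0, "jaw": 0}
    - {"dx": 0, "dy": 0, "dz": 0, "wx": 0, "wy": 0, "wz": 0, "jaw": 0}

```text
time: 2.95
tool_pos: [0.4518, -0.3122, 0.0292]
tcp_rot: [3.058, 0.719, 0.001]
wrist_force: [-0.4, -0.4, 3.9]
width: 0.228
```

Request:
apply_moves:
  targets:
    - {"dx": 0, "dy": 0, "dz": 0, "wx": 0, "wy": 0, "wz": 0, "jaw": 0}
    - {"dx": 0, "dy": 0, "dz": 0, "wx": 0, "wy": 0, "wz": 0, "jaw": 0}
    - {"dx": 0, "dy": 0, "dz": -0.5, "wx": 0, "wy": 0, "wz": 0, "jaw": 0}
    - {"dx": 0, "dy": 0, "dz": -0.5, "wx": 0, "wy": 0, "wz": 0, "jaw": 0}
    - {"dx": 0, "dy": 0, "dz": 0, "wx": 0, "wy": 0, "wz": 0, "jaw": 0}

```text
time: 3.45
tool_pos: [0.4532, -0.3132, 0.0614]
tcp_rot: [3.055, 0.719, 0.005]
wrist_force: [0.3, -0.5, -2.8]
width: 0.225
```

```bash
python3 - <<'E'
from h import *
rem(*goal((.452,-.3125,.058),np.radians(26.5)))
for i in range(3): print(bot.read_state()['tool_pos'].round(4))
s=snap('side')
save(cv2.resize(s['color'][235:315,205:305],(750,600),interpolation=cv2.INTER_CUBIC),'grip.png')
print(bot.read_state()['tool_pos'].round(4))
E
```

```text
t 3.45 tcp [ 0.4532 -0.3132  0.0614] q [-0.65  0.2   2.03  0.    0.91  0.46] w 0.225 F [ 0.3 -0.5 -2.8]
turn units [ 0.04 -0.02 -0.  ]
shift units in CURRENT tool axes [-0.02 -0.04  0.11]  in GOAL axes [-0.02 -0.04  0.11]
[ 0.4532 -0.3132  0.0614]
[ 0.4532 -0.3132  0.0614]
[ 0.4532 -0.3132  0.0614]
[ 0.4527 -0.3129  0.0605]
```

View pics/grip.png

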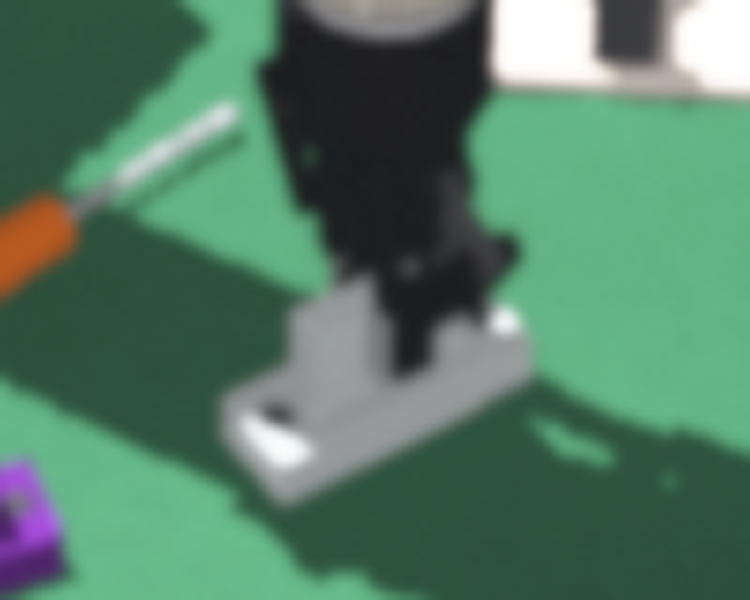

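Request:
apply_moves:
  targets:
    - {"dx": 0, "dy": 0, "dz": -1, "wx": 0, "wy": 0, "wz": 0, "jaw": 0}
    - {"dx": 0, "dy": 0, "dz": -1, "wx": 0, "wy": 0, "wz": 0, "jaw": 0}
    - {"dx": 0, "dy": 0, "dz": -1, "wx": 0, "wy": 0, "wz": 0, "jaw": 0}
    - {"dx": 0, "dy": 0, "dz": -1, "wx": 0, "wy": 0, "wz": 0, "jaw": 0}
    - {"dx": 0, "dy": 0, "dz": -1, "wx": 0, "wy": 0, "wz": 0.4, "jaw": 0}

```text
time: 4.0
tool_pos: [0.4509, -0.3115, 0.2092]
tcp_rot: [-3.072, -0.654, 0.001]
wrist_force: [-0.3, -1.1, -4.2]
width: 0.225
```

Request:
apply_moves:
  targets:
    - {"dx": 0, "dy": 0, "dz": 0, "wx": 0, "wy": 0, "wz": 1, "jaw": 0}
    - {"dx": 0, "dy": 0, "dz": 0, "wx": 0, "wy": 0, "wz": 1, "jaw": 0}
    - {"dx": 0, "dy": 0, "dz": 0, "wx": 0, "wy": 0, "wz": 1, "jaw": 0}
    - {"dx": 0, "dy": 0, "dz": 0, "wx": 0, "wy": 0, "wz": 1, "jaw": 0}
    - {"dx": 0, "dy": 0, "dz": 0, "wx": 0, "wy": 0, "wz": 1, "jaw": 0}

```text
time: 4.5
tool_pos: [0.451, -0.3116, 0.208]
tcp_rot: [-3.136, 0.169, 0.002]
wrist_force: [0.3, -0.4, -3.5]
width: 0.223
```

```bash
python3 - <<'E'
from h import *
rem(*goal((.45,.09,.215),-.19))
E
```

```text
t 4.5 tcp [ 0.451  -0.3116  0.208 ] q [-0.65  0.04  1.9  -0.    1.2   1.03] w 0.223 F [ 0.3 -0.4 -3.5]
turn units [-0.01  0.01  0.79]
shift units in CURRENT tool axes [ -1.47 -13.31  -0.22]  in GOAL axes [ -2.56 -13.14  -0.23]
```

Request:
apply_moves:
  targets:
    - {"dx": 0, "dy": -1, "dz": 0, "wx": 0, "wy": 0, "wz": 0.8, "jaw": 0}
    - {"dx": -0.2, "dy": -1, "dz": 0, "wx": 0, "wy": 0, "wz": 0, "jaw": 0}
    - {"dx": -0.2, "dy": -1, "dz": -0.1, "wx": 0, "wy": 0, "wz": 0, "jaw": 0}
    - {"dx": -0.2, "dy": -1, "dz": -0.1, "wx": 0, "wy": 0, "wz": 0, "jaw": 0}
    - {"dx": -0.2, "dy": -1, "dz": 0, "wx": 0, "wy": 0, "wz": 0, "jaw": 0}

```text
time: 5.0
tool_pos: [0.453, -0.1585, 0.2145]
tcp_rot: [-3.128, 0.294, 0.0]
wrist_force: [1.1, 0.3, -3.0]
width: 0.225
```

Request:
apply_moves:
  targets:
    - {"dx": -0.2, "dy": -1, "dz": 0, "wx": 0, "wy": 0, "wz": 0, "jaw": 0}
    - {"dx": -0.2, "dy": -1, "dz": 0, "wx": 0, "wy": 0, "wz": 0, "jaw": 0}
    - {"dx": -0.2, "dy": -1, "dz": 0, "wx": 0, "wy": 0, "wz": 0, "jaw": 0}
    - {"dx": -0.2, "dy": -1, "dz": 0, "wx": 0, "wy": 0, "wz": 0, "jaw": 0}
    - {"dx": -0.2, "dy": -1, "dz": 0, "wx": 0, "wy": 0, "wz": 0, "jaw": 0}

```text
time: 5.5
tool_pos: [0.451, -0.0056, 0.2142]
tcp_rot: [-3.128, 0.293, 0.001]
wrist_force: [0.3, -1.2, -4.2]
width: 0.225
```

```bash
python3 - <<'E'
from h import *
rem(*goal((.6225,.096,.2),-.19))
E
```

```text
t 5.5 tcp [ 0.451  -0.0056  0.2142] q [-0.07 -0.16  2.08  0.    1.22  1.69] w 0.225 F [ 0.3 -1.2 -4.2]
turn units [0.   0.01 0.03]
shift units in CURRENT tool axes [ 4.99 -4.39  0.47]  in GOAL axes [ 4.97 -4.4   0.47]
```

Request:
apply_moves:
  targets:
    - {"dx": 0.6, "dy": -1, "dz": 0, "wx": 0, "wy": 0, "wz": 0, "jaw": 0}
    - {"dx": 1, "dy": -1, "dz": 0, "wx": 0, "wy": 0, "wz": 0, "jaw": 0}
    - {"dx": 1, "dy": -1, "dz": 0.1, "wx": 0, "wy": 0, "wz": 0, "jaw": 0}
    - {"dx": 1, "dy": -1, "dz": 0.1, "wx": 0, "wy": 0, "wz": 0, "jaw": 0}
    - {"dx": 1, "dy": -0.4, "dz": 0.2, "wx": 0, "wy": 0, "wz": 0, "jaw": 0}

```text
time: 6.0
tool_pos: [0.6132, 0.1, 0.2023]
tcp_rot: [-3.127, 0.29, -0.0]
wrist_force: [0.2, -0.7, -3.3]
width: 0.228
```

Request:
apply_moves:
  targets:
    - {"dx": 0.37, "dy": 0, "dz": 0.5, "wx": 0, "wy": 0, "wz": 0, "jaw": 0}
    - {"dx": 0, "dy": 0, "dz": 1, "wx": 0, "wy": 0, "wz": 0, "jaw": 0}
    - {"dx": 0, "dy": 0, "dz": 0.7, "wx": 0, "wy": 0, "wz": 0, "jaw": 0}
    - {"dx": 0, "dy": 0, "dz": 0, "wx": 0, "wy": 0, "wz": 0, "jaw": 0}
    - {"dx": 0, "dy": 0, "dz": 0, "wx": 0, "wy": 0, "wz": 0, "jaw": 0}

```text
time: 6.5
tool_pos: [0.6221, 0.0951, 0.1359]
tcp_rot: [3.127, -0.293, -0.003]
wrist_force: [0.0, -0.1, -3.7]
width: 0.228
```

```bash
python3 - <<'E'
from h import *
rem(*goal((.6225,.096,.089),-.19))
t=snap('top');s=snap('side')
rem(*goal((.6225,.096,.089),-.19))
a=cv2.resize(t['color'][110:210,195:295],(400,400),interpolation=cv2.INTER_CUBIC)
b=cv2.resize(s['color'][150:250,235:335],(400,400),interpolation=cv2.INTER_CUBIC)
save(np.hstack([a,b]),'over.png')
E
```

```text
t 6.5 tcp [0.6221 0.0951 0.1359] q [0.11 0.25 1.8  0.   1.09 1.87] w 0.228 F [ 0.  -0.1 -3.7]
turn units [0.01 0.02 0.03]
shift units in CURRENT tool axes [ 0.01 -0.03  1.56]  in GOAL axes [ 0.01 -0.03  1.56]
t 6.6 tcp [0.6239 0.0952 0.1384] q [ 0.11  0.25  1.8  -0.    1.09  1.87] w 0.224 F [ 0.1  0.5 -3. ]
turn units [-0.01 -0.02  0.03]
shift units in CURRENT tool axes [-0.05 -0.01  1.65]  in GOAL axes [-0.05 -0.02  1.65]
```

View pics/over.png

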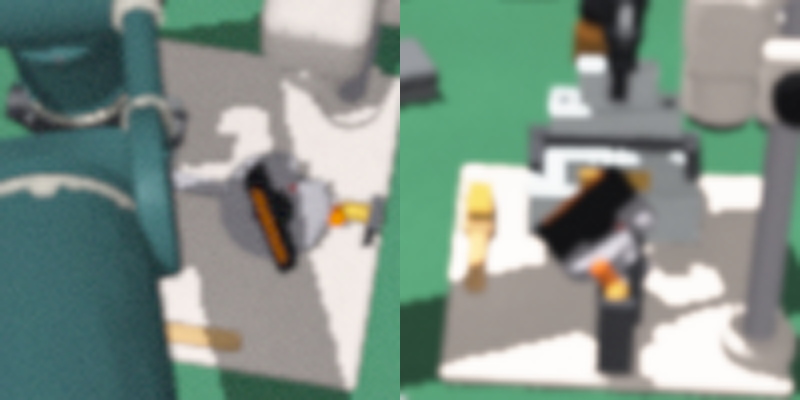

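The insert hovers above the nest (side crop: base from 545 to 685, nest outer ends at 533 and 700). I check the relative alignment numerically.

```bash
python3 - <<'E'
from h import *
s=load('side');s0=None
P=pts(s);yaw=-.19;o=np.array([.6225,.096]);d=P[...,:2]-o
lx=d@[np.cos(yaw),np.sin(yaw)];ly=d@[-np.sin(yaw),np.cos(yaw)];z=P[...,2]
def pr(m,l): print(l,m.sum(),'lx',np.percentile(lx[m],[1,4,50,96,99]).round(4),'ly',np.percentile(ly[m],[1,5,50,95,99]).round(4),'z',np.median(z[m]).round(4))
near=(abs(lx)<.08)&(abs(ly)<.06)
for a,b in((.108,.118),(.118,.124),(.124,.131),(.135,.160),(.16,.172)): pr(near&(z>a)&(z<b),(a,b))
pr((abs(lx)<.09)&(abs(ly-.033)<.02)&(z>.070)&(z<.080),'wall top')
pr((abs(lx)<.09)&(ly<.01)&(ly>-.02)&(z>.068)&(z<.080)&(lx<0),'stop -')
pr((abs(lx)<.09)&(ly<.01)&(ly>-.02)&(z>.068)&(z<.080)&(lx>0),'stop +')
E
```

```text
(0.108, 0.118) 73 lx [-0.0483 -0.0449  0.0056  0.0557  0.0591] ly [-0.028  -0.0269 -0.0214 -0.0155 -0.0142] z 0.1128
(0.118, 0.124) 53 lx [-0.0469 -0.045   0.0048  0.0547  0.0568] ly [-0.0277 -0.0265 -0.0207 -0.017  -0.0159] z 0.1201
(0.124, 0.131) 141 lx [-0.0496 -0.049   0.0045  0.0554  0.0583] ly [-0.0266 -0.0253 -0.0144  0.0143  0.0189] z 0.1284
(0.135, 0.16) 125 lx [-0.027  -0.0262  0.0042  0.034   0.037 ] ly [-0.0274 -0.0243 -0.0128 -0.0077 -0.0056] z 0.1487
(0.16, 0.172) 73 lx [-0.0276 -0.0274  0.0024  0.0354  0.0358] ly [-0.029  -0.0247 -0.0113  0.0065  0.0082] z 0.1663
wall top 87 lx [-0.0685 -0.0655  0.005   0.0769  0.0783] ly [0.0149 0.017  0.0283 0.0405 0.0422] z 0.0736
stop - 18 lx [-0.068  -0.0679 -0.0612 -0.0573 -0.0572] ly [-0.0179 -0.0153 -0.008   0.0079  0.0087] z 0.0724
stop + 23 lx [0.0675 0.0689 0.0736 0.0805 0.0809] ly [-0.0183 -0.0175 -0.0031  0.0088  0.0094] z 0.0728
```

Request:
apply_moves:
  targets:
    - {"dx": 0, "dy": 0, "dz": 0.6, "wx": 0, "wy": 0, "wz": 0, "jaw": 0}
    - {"dx": 0, "dy": 0, "dz": 0.5, "wx": 0, "wy": 0, "wz": 0, "jaw": 0}
    - {"dx": 0, "dy": 0, "dz": 0.3, "wx": 0, "wy": 0, "wz": 0, "jaw": 0}
    - {"dx": 0, "dy": 0, "dz": 0.1, "wx": 0, "wy": 0, "wz": 0, "jaw": 0}
    - {"dx": 0, "dy": 0, "dz": 0, "wx": 0, "wy": 0, "wz": 0, "jaw": 0}

```text
time: 7.1
tool_pos: [0.6224, 0.0951, 0.0913]
tcp_rot: [3.128, -0.293, -0.002]
wrist_force: [-0.4, 0.1, -3.8]
width: 0.222
```

Request:
apply_moves:
  targets:
    - {"dx": 0, "dy": 0, "dz": 0.05, "wx": 0, "wy": 0, "wz": 0, "jaw": 0}
    - {"dx": 0, "dy": 0, "dz": 0, "wx": 0, "wy": 0, "wz": 0, "jaw": 0}

```text
time: 7.3
tool_pos: [0.6233, 0.0952, 0.0909]
tcp_rot: [-3.128, 0.293, -0.002]
wrist_force: [0.1, 0.8, -3.9]
width: 0.225
```

```bash
python3 - <<'E'
from h import *
rem(*goal((.6225,.096,.089),-.19))
s=snap('side')
rem(*goal((.6225,.096,.089),-.19))
save(cv2.resize(s['color'][170:245,235:335],(800,600),interpolation=cv2.INTER_CUBIC),'down.png')
P=pts(s);yaw=-.19;o=np.array([.6225,.096]);d=P[...,:2]-o
lx=d@[np.cos(yaw),np.sin(yaw)];ly=d@[-np.sin(yaw),np.cos(yaw)];z=P[...,2]
m=(abs(lx-.005)<.034)&(abs(ly+.005)<.02)
print(np.histogram(z[m],np.arange(.05,.14,.004)))
E
```

```text
t 7.3 tcp [0.6233 0.0952 0.0909] q [0.11 0.3  1.83 0.   1.01 1.87] w 0.225 F [ 0.1  0.8 -3.9]
turn units [-0.   -0.01  0.03]
shift units in CURRENT tool axes [-0.03 -0.02  0.06]  in GOAL axes [-0.03 -0.02  0.06]
t 7.35 tcp [0.6233 0.0952 0.0909] q [0.11 0.3  1.83 0.   1.01 1.87] w 0.224 F [-0.1 -0.6 -3.8]
turn units [-0.   -0.01  0.03]
shift units in CURRENT tool axes [-0.03 -0.02  0.06]  in GOAL axes [-0.03 -0.02  0.06]
(array([ 0,  1,  1,  1,  1, 10, 14, 23, 41, 15, 16, 19, 19, 16, 21, 20, 15,
       40,  9,  1,  0,  0]), array([0.05 , 0.054, 0.058, 0.062, 0.066, 0.07 , 0.074, 0.078, 0.082,
       0.086, 0.09 , 0.094, 0.098, 0.102, 0.106, 0.11 , 0.114, 0.118,
       0.122, 0.126, 0.13 , 0.134, 0.138]))
```

View pics/down.png

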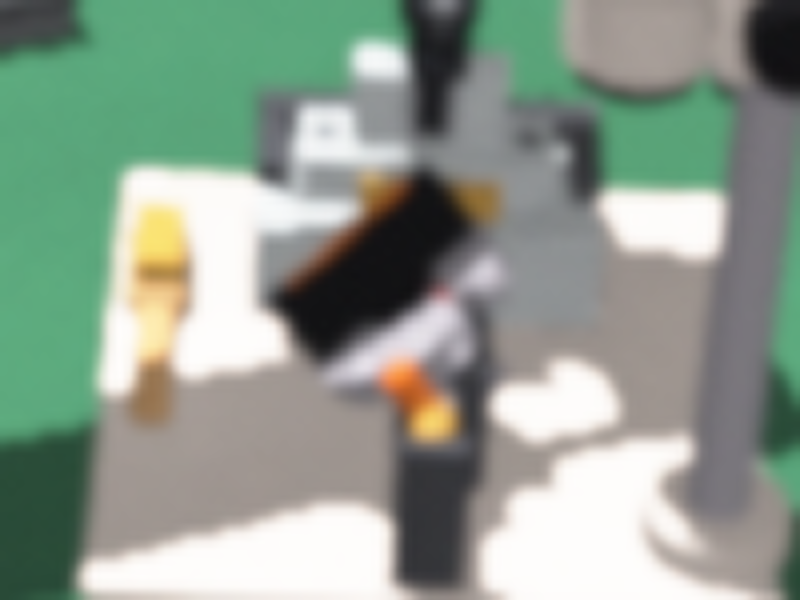

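The insert is in the pocket between the stops and nearly on the floor, but its weight is still on the gripper. I lower it until there is contact.

Request:
apply_moves:
  targets:
    - {"dx": 0, "dy": 0, "dz": 0.05, "wx": 0, "wy": 0, "wz": 0, "jaw": 0}
    - {"dx": 0, "dy": 0, "dz": 0, "wx": 0, "wy": 0, "wz": 0, "jaw": 0}

```text
time: 7.55
tool_pos: [0.6234, 0.0952, 0.0893]
tcp_rot: [-3.128, 0.293, -0.002]
wrist_force: [0.3, -0.8, -2.9]
width: 0.223
```

Request:
apply_moves:
  targets:
    - {"dx": 0, "dy": 0, "dz": 0.05, "wx": 0, "wy": 0, "wz": 0, "jaw": 0}
    - {"dx": 0, "dy": 0, "dz": 0, "wx": 0, "wy": 0, "wz": 0, "jaw": 0}

```text
time: 7.75
tool_pos: [0.6235, 0.0951, 0.0892]
tcp_rot: [-3.128, 0.293, -0.002]
wrist_force: [-3.1, -0.5, 4.6]
width: 0.221
```

Contact is made (+4.6 N), so I let go gently and rise.

Request:
apply_moves:
  targets:
    - {"dx": 0, "dy": 0, "dz": 0, "wx": 0, "wy": 0, "wz": 0, "jaw": 0.35}
    - {"dx": 0, "dy": 0, "dz": 0, "wx": 0, "wy": 0, "wz": 0, "jaw": 0.5}
    - {"dx": 0, "dy": 0, "dz": 0, "wx": 0, "wy": 0, "wz": 0, "jaw": 0.5}
    - {"dx": 0, "dy": 0, "dz": 0, "wx": 0, "wy": 0, "wz": 0, "jaw": 0.5}
    - {"dx": 0, "dy": 0, "dz": 0, "wx": 0, "wy": 0, "wz": 0, "jaw": 0.5}

```text
time: 8.25
tool_pos: [0.6228, 0.0951, 0.0871]
tcp_rot: [-3.128, 0.293, 0.0]
wrist_force: [-0.5, -0.4, -0.1]
width: 0.498
```

Request:
apply_moves:
  targets:
    - {"dx": 0, "dy": 0, "dz": -0.5, "wx": 0, "wy": 0, "wz": 0, "jaw": 0.5}
    - {"dx": 0, "dy": 0, "dz": -1, "wx": 0, "wy": 0, "wz": 0, "jaw": 0.5}
    - {"dx": 0, "dy": 0, "dz": -1, "wx": 0, "wy": 0, "wz": 0, "jaw": 0.5}
    - {"dx": 0, "dy": 0, "dz": -1, "wx": 0, "wy": 0, "wz": 0, "jaw": 0.5}
    - {"dx": 0, "dy": 0, "dz": -1, "wx": 0, "wy": 0, "wz": 0, "jaw": 0.5}

```text
time: 8.75
tool_pos: [0.623, 0.0952, 0.2248]
tcp_rot: [-3.128, 0.293, -0.002]
wrist_force: [0.2, 0.0, 0.2]
width: 0.5
```

```bash
python3 - <<'E'
from h import *
s=snap('side')
save(cv2.resize(s['color'][170:245,235:335],(800,600),interpolation=cv2.INTER_CUBIC),'rel.png')
P=pts(s);yaw=-.19;o=np.array([.6225,.096]);d=P[...,:2]-o
lx=d@[np.cos(yaw),np.sin(yaw)];ly=d@[-np.sin(yaw),np.cos(yaw)];z=P[...,2]
m=(abs(lx-.005)<.05)&(abs(ly+.005)<.03)&(z>.114)&(z<.126)
print(m.sum(),np.median(z[m]),cv2.minAreaRect((np.stack([lx[m],ly[m]],1)*1000).astype(np.float32)))
m=(abs(lx-.005)<.065)&(abs(ly+.005)<.03)&(z>.0785)&(z<.086)
print(m.sum(),np.median(z[m]),cv2.minAreaRect((np.stack([lx[m],ly[m]],1)*1000).astype(np.float32)))
c,sn=np.cos(yaw),np.sin(yaw);R35=np.radians(35)
ex=np.array([c,sn,0]);ey=np.array([-sn,c,0]);ez=np.array([0,0,1.]);n=-np.sin(R35)*ex+np.cos(R35)*ez;kx=np.cos(R35)*ex+np.sin(R35)*ez
K=np.array([.5745,-.032,.112])
for b in(29,29+180):
    bd=np.cos(np.radians(b))*kx+np.sin(np.radians(b))*ey
    R=Ro.from_matrix(np.stack([bd,np.cross(-n,bd),-n],1)); print('opt',b); rem(K+.10*n,R)
E
```

```text
86 0.1182252469904631 ((3.8637046813964844, -4.158918380737305), (64.83765411376953, 22.962879180908203), 2.1776890754699707)
140 0.08148546861474404 ((9.510215759277344, -5.258525848388672), (58.96438217163086, 114.60639953613281), 89.7419662475586)
opt 29
t 8.8 tcp [0.6261 0.0955 0.2315] q [0.11 0.18 1.71 0.   1.25 1.87] w 0.501 F [1.9 0.2 3.3]
turn units [-1.49  5.6  -4.67]
shift units in CURRENT tool axes [-2.83  4.49  1.21]  in GOAL axes [-4.81  2.48 -0.58]
opt 209
t 8.8 tcp [0.6261 0.0955 0.2315] q [0.11 0.18 1.71 0.   1.25 1.87] w 0.501 F [1.9 0.2 3.3]
turn units [ 7.48  1.99 24.2 ]
shift units in CURRENT tool axes [-2.83  4.49  1.21]  in GOAL axes [ 4.81 -2.48 -0.58]
```

View pics/rel.png

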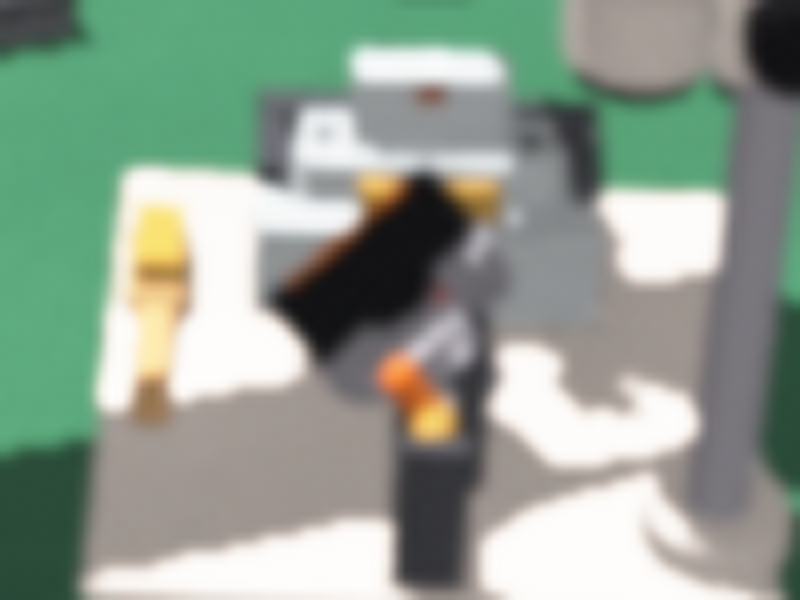

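The insert lies in the nest between the stops with its core level. Next is the knob: I back off, spin, then tilt.

Request:
apply_moves:
  targets:
    - {"dx": -1, "dy": 0.7, "dz": -0.5, "wx": 0, "wy": 0, "wz": 0, "jaw": 0.5}
    - {"dx": -1, "dy": 1, "dz": -0.5, "wx": 0, "wy": 0, "wz": 0, "jaw": 0.5}
    - {"dx": -1, "dy": 1, "dz": -0.3, "wx": 0, "wy": 0, "wz": 0, "jaw": 0.5}
    - {"dx": -1, "dy": 1, "dz": 0, "wx": 0, "wy": 0, "wz": 0, "jaw": 0.5}
    - {"dx": -0.35, "dy": 1, "dz": 0, "wx": 0, "wy": 0, "wz": -0.8, "jaw": 0.5}

```text
time: 9.3
tool_pos: [0.4662, -0.0194, 0.2626]
tcp_rot: [3.138, -0.158, 0.002]
wrist_force: [0.7, -0.2, -0.4]
width: 0.5
```

Request:
apply_moves:
  targets:
    - {"dx": 0, "dy": 0, "dz": 0, "wx": 0, "wy": 0, "wz": -1, "jaw": 0.5}
    - {"dx": 0, "dy": 0, "dz": 0, "wx": 0, "wy": 0, "wz": -1, "jaw": 0.5}
    - {"dx": 0, "dy": 0, "dz": 0, "wx": 0, "wy": 0, "wz": -1, "jaw": 0.5}
    - {"dx": 0, "dy": 0, "dz": 0, "wx": 0, "wy": 0, "wz": -1, "jaw": 0.5}
    - {"dx": 0, "dy": 0, "dz": 0, "wx": 0, "wy": 0, "wz": -1, "jaw": 0.5}

```text
time: 9.8
tool_pos: [0.4685, -0.0192, 0.2622]
tcp_rot: [3.071, 0.662, 0.002]
wrist_force: [-0.7, 0.3, -0.0]
width: 0.502
```

Request:
apply_moves:
  targets:
    - {"dx": 0, "dy": 0, "dz": 0, "wx": 0, "wy": 0, "wz": -1, "jaw": 0.5}
    - {"dx": 0, "dy": 0, "dz": 0, "wx": 0, "wy": 0, "wz": -1, "jaw": 0.5}
    - {"dx": 0, "dy": 0, "dz": 0, "wx": 0, "wy": 0, "wz": -1, "jaw": 0.5}
    - {"dx": 0, "dy": 0, "dz": 0, "wx": 0, "wy": 0, "wz": -1, "jaw": 0.5}
    - {"dx": 0, "dy": 0, "dz": 0, "wx": 0, "wy": 0, "wz": -1, "jaw": 0.5}

```text
time: 10.3
tool_pos: [0.4685, -0.0191, 0.2621]
tcp_rot: [2.794, 1.434, 0.002]
wrist_force: [-0.9, -0.9, 0.5]
width: 0.501
```

Request:
apply_moves:
  targets:
    - {"dx": 0, "dy": 0, "dz": 0, "wx": 0, "wy": 0, "wz": -1, "jaw": 0.5}
    - {"dx": 0, "dy": 0, "dz": 0, "wx": 0, "wy": 0, "wz": -1, "jaw": 0.5}
    - {"dx": 0, "dy": 0, "dz": 0, "wx": 0, "wy": 0, "wz": -1, "jaw": 0.5}
    - {"dx": 0, "dy": 0, "dz": 0, "wx": 0, "wy": 0, "wz": -1, "jaw": 0.5}
    - {"dx": 0, "dy": 0, "dz": 0, "wx": 0, "wy": 0, "wz": -1, "jaw": 0.5}

```text
time: 10.8
tool_pos: [0.4685, -0.0191, 0.2622]
tcp_rot: [2.328, 2.108, 0.001]
wrist_force: [-0.3, 0.3, -0.1]
width: 0.499
```

Request:
apply_moves:
  targets:
    - {"dx": 0, "dy": 0, "dz": 0, "wx": 0, "wy": 0, "wz": -1, "jaw": 0.5}
    - {"dx": 0, "dy": 0, "dz": 0, "wx": 0, "wy": 0, "wz": -1, "jaw": 0.5}
    - {"dx": 0, "dy": 0, "dz": 0, "wx": 0, "wy": 0, "wz": -1, "jaw": 0.5}
    - {"dx": 0, "dy": 0, "dz": 0, "wx": 0, "wy": 0, "wz": -1, "jaw": 0.5}
    - {"dx": 0, "dy": 0, "dz": 0, "wx": 0, "wy": 0, "wz": -1, "jaw": 0.5}

```text
time: 11.3
tool_pos: [0.4685, -0.0191, 0.2622]
tcp_rot: [1.703, 2.639, 0.001]
wrist_force: [0.4, -0.5, 0.8]
width: 0.501
```

Request:
apply_moves:
  targets:
    - {"dx": 0, "dy": 0, "dz": 0, "wx": 0, "wy": 0, "wz": -1, "jaw": 0.5}
    - {"dx": 0, "dy": 0, "dz": 0, "wx": 0, "wy": 0, "wz": -1, "jaw": 0.5}
    - {"dx": 0, "dy": 0, "dz": 0, "wx": 0, "wy": 0, "wz": -1, "jaw": 0.5}
    - {"dx": 0, "dy": 0, "dz": 0, "wx": 0, "wy": 0, "wz": -1, "jaw": 0.5}
    - {"dx": 0, "dy": 0, "dz": 0, "wx": 0, "wy": 0, "wz": -1, "jaw": 0.5}

```text
time: 11.8
tool_pos: [0.4685, -0.0191, 0.2622]
tcp_rot: [0.962, 2.99, 0.0]
wrist_force: [-0.9, 0.1, -0.1]
width: 0.498
```

Request:
apply_moves:
  targets:
    - {"dx": 0, "dy": 0, "dz": 0, "wx": 0, "wy": 0, "wz": -1, "jaw": 0.5}
    - {"dx": 0, "dy": 0, "dz": 0, "wx": 0, "wy": 0, "wz": -1, "jaw": 0.5}
    - {"dx": 0, "dy": 0, "dz": 0, "wx": 0, "wy": 0, "wz": -1, "jaw": 0.5}
    - {"dx": 0, "dy": 0, "dz": 0, "wx": 0, "wy": 0, "wz": -1, "jaw": 0.5}
    - {"dx": 0, "dy": 0, "dz": 0, "wx": 0, "wy": 0, "wz": -1, "jaw": 0.5}

```text
time: 12.3
tool_pos: [0.4685, -0.0191, 0.2622]
tcp_rot: [0.155, 3.137, -0.0]
wrist_force: [-0.3, -0.0, 0.9]
width: 0.501
```

```bash
cat >> h.py <<'E'
def knob(K=(.5745,-.032,.112),yaw=-.19):
    c,sn=np.cos(yaw),np.sin(yaw);a=np.radians(35)
    ex=np.array([c,sn,0]);ey=np.array([-sn,c,0]);ez=np.array([0,0,1.]);n=-np.sin(a)*ex+np.cos(a)*ez;kx=np.cos(a)*ex+np.sin(a)*ez
    return np.array(K),kx,ey,n
def kgoal(b,h,K=(.5745,-.032,.112)):
    K,kx,ey,n=knob(K); b=np.radians(b); bd=np.cos(b)*kx+np.sin(b)*ey
    return K+h*n,Ro.from_matrix(np.stack([bd,np.cross(-n,bd),-n],1))
E
python3 - <<'E'
from h import *
rem(*kgoal(209,.12))
t=snap('top')
rem(*kgoal(209,.12))
save(cv2.resize(t['color'][110:210,195:305],(660,600),interpolation=cv2.INTER_CUBIC),'k1.png')
E
```

```text
t 12.3 tcp [ 0.4685 -0.0191  0.2622] q [-0.09 -0.15  1.99  0.    1.31 -1.57] w 0.501 F [-0.3 -0.   0.9]
turn units [ 1.73 -5.6  -3.84]
shift units in CURRENT tool axes [-1.27  0.13  1.73]  in GOAL axes [-0.15  0.2   2.14]
t 12.35 tcp [ 0.4685 -0.0192  0.2621] q [-0.09 -0.15  1.99 -0.    1.31 -1.57] w 0.499 F [-0.2  0.4  0.9]
turn units [ 1.74 -5.6  -3.81]
shift units in CURRENT tool axes [-1.27  0.13  1.73]  in GOAL axes [-0.15  0.2   2.14]
```

View pics/k1.png

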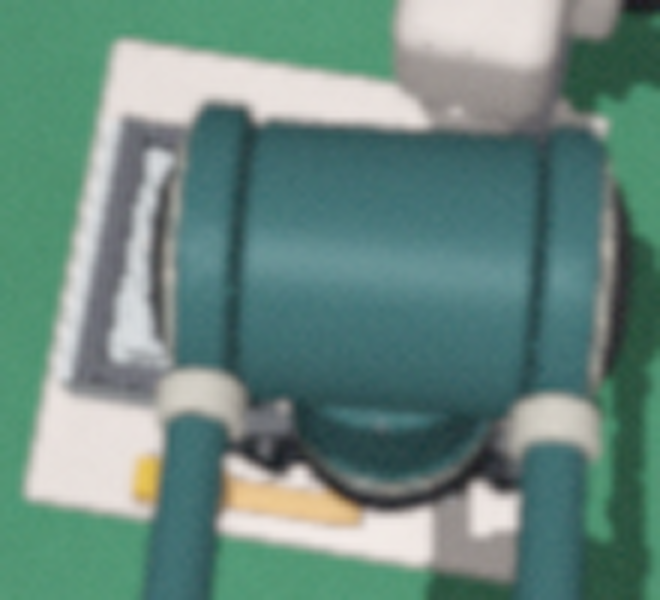

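Request:
apply_moves:
  targets:
    - {"dx": 0, "dy": 0, "dz": 0, "wx": 0.25, "wy": -0.8, "wz": -0.54, "jaw": 0.5}
    - {"dx": 0, "dy": 0, "dz": 0, "wx": 0.25, "wy": -0.8, "wz": -0.54, "jaw": 0.5}
    - {"dx": 0, "dy": 0, "dz": 0, "wx": 0.25, "wy": -0.8, "wz": -0.54, "jaw": 0.5}
    - {"dx": 0, "dy": 0, "dz": 0, "wx": 0.25, "wy": -0.8, "wz": -0.54, "jaw": 0.5}

```text
time: 12.75
tool_pos: [0.4687, -0.019, 0.2624]
tcp_rot: [-0.176, 2.798, -0.174]
wrist_force: [0.7, 0.0, -0.2]
width: 0.497
```

Request:
apply_moves:
  targets:
    - {"dx": 0, "dy": 0, "dz": 0, "wx": 0.25, "wy": -0.8, "wz": -0.54, "jaw": 0.5}
    - {"dx": 0, "dy": 0, "dz": 0, "wx": 0.25, "wy": -0.8, "wz": -0.54, "jaw": 0.5}
    - {"dx": 0, "dy": 0, "dz": 0, "wx": 0.24, "wy": -0.8, "wz": -0.57, "jaw": 0.5}
    - {"dx": 0, "dy": 0, "dz": 0, "wx": 0, "wy": 0, "wz": 0, "jaw": 0.5}

```text
time: 13.15
tool_pos: [0.4657, -0.019, 0.2591]
tcp_rot: [-0.392, 2.527, -0.278]
wrist_force: [0.1, -0.1, -0.8]
width: 0.502
```

```bash

python3 - <<'E'
from h import *
t=snap('top');s=snap('side')
rem(*kgoal(209,.05))
a=cv2.resize(t['color'][110:210,195:295],(400,400),interpolation=cv2.INTER_CUBIC)
b=cv2.resize(s['color'][150:250,215:315],(400,400),interpolation=cv2.INTER_CUBIC)
save(np.hstack([a,b]),'k2.png')
E
```

```text
t 13.25 tcp [ 0.4682 -0.0192  0.2619] q [-0.02 -0.57  2.38 -0.16  0.74 -1.81] w 0.503 F [ 0.1 -1.   0.1]
turn units [-0.04 -0.04 -0.08]
shift units in CURRENT tool axes [-0.18  0.21  4.47]  in GOAL axes [-0.17  0.19  4.47]
```

View pics/k2.png

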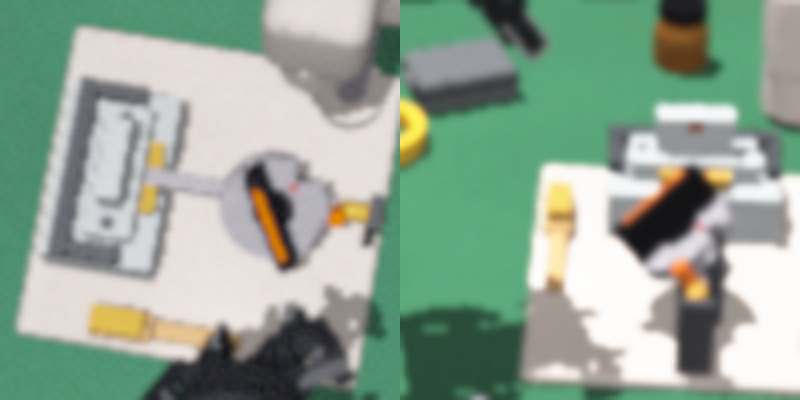

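Clear view: the insert sits in the nest (top crop 115,165), the bar is at (268,215), the notch at (325,185) and the roller at (340,213). I refit the knob and check the camera bias on the gripper.

```bash

python3 - <<'E'
from h import *
from scipy.optimize import minimize
K,kx,ey,n=knob()
for nm in('top','side'):
    c=load(nm);P=pts(c);col=c['color'].astype(int)
    q=P-K; L=np.stack([q@kx,q@ey,q@n],-1)*1000
    m=(abs(L[...,0])<55)&(abs(L[...,1])<55)&(L[...,2]>6)&(L[...,2]<22)
    f=L[m]; r=cv2.minAreaRect(f[:,:2].astype(np.float32)); print(nm,len(f),'n',np.percentile(f[:,2],[50,90]).round(1),[np.round(x,1) for x in r])
    # fingertips in tool frame
    st=bot.read_state();R=Ro.from_rotvec(st['tcp_rot'])
    T=R.inv().apply((P-st['tool_pos']).reshape(-1,3))*1000
    T=T[(abs(T[:,0])<25)&(abs(T[:,1])<60)&(T[:,2]>-35)&(T[:,2]<15)]
    for sg in(1,-1):
        g=T[T[:,1]*sg>0]
        if len(g)>8: print('  finger',sg,len(g),'x',np.percentile(g[:,0],[3,97]).round(1),'y',np.percentile(g[:,1],[3,97]).round(1),'z',np.percentile(g[:,2],[3,97]).round(1))
# rectify knob disc plane top camera
c=load('top');R=cv2.Rodrigues(c['rotation'].astype(float))[0];Km=np.array([[c['fx'],0,c['cx']],[0,c['fy'],c['cy']],[0,0,1.]])
o=K-.025*n;S=.0003;W=400
M=np.stack([-ey*S,-kx*S,o+ey*S*W/2+kx*S*W/2-c['eye']],1)
im=cv2.warpPerspective(c['color'],np.linalg.inv(Km@R.T@M),(W,W),flags=cv2.INTER_CUBIC)
cv2.line(im,(200,0),(200,400),(255,0,0),1);cv2.line(im,(0,200),(400,200),(255,0,0),1);cv2.circle(im,(200,200),147,(0,0,255),1)
save(im,'disc.png')
E
```

```text
top 138 n [13.9 16.7] [array([-1.7,  2. ]), array([84.3, 16.9]), np.float64(28.5)]
  finger 1 37 x [-7.5 13. ] y [21.1 34.3] z [-32.5  -5.1]
  finger -1 28 x [-8.   0.6] y [-34.5 -21.7] z [-32.8  -5. ]
side 95 n [10.9 14.1] [array([ 1.1, -0.2]), array([85.1, 23.4]), np.float64(26.1)]
  finger 1 22 x [-9.6 10.7] y [16.2 24.7] z [-33.3  -0.5]
  finger -1 86 x [-10.4  10.5] y [-39.9 -24.4] z [-33.   -0.2]
```

View pics/disc.png

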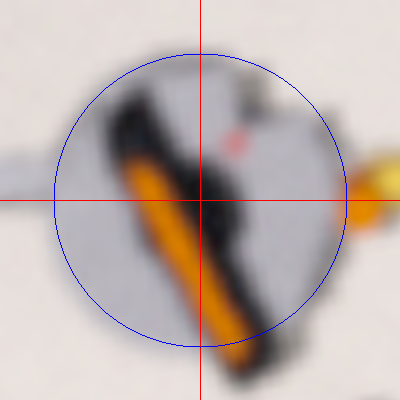

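```bash
sed -i 's/K=(.5745,-.032,.112)/K=(.574,-.0297,.112)/' h.py
python3 - <<'E'
from h import *
rem(*kgoal(208.5,.05))
E
```

```text
t 13.25 tcp [ 0.4682 -0.0192  0.2619] q [-0.02 -0.57  2.38 -0.16  0.74 -1.81] w 0.503 F [ 0.1 -1.   0.1]
turn units [-0.04 -0.04  0.01]
shift units in CURRENT tool axes [-0.19  0.29  4.45]  in GOAL axes [-0.18  0.27  4.45]
```

Request:
apply_moves:
  targets:
    - {"dx": -0.18, "dy": 0.28, "dz": 0.6, "wx": 0, "wy": 0, "wz": 0, "jaw": 0.5}
    - {"dx": 0, "dy": 0, "dz": 1, "wx": 0, "wy": 0, "wz": 0, "jaw": 0.5}
    - {"dx": 0, "dy": 0, "dz": 1, "wx": 0, "wy": 0, "wz": 0, "jaw": 0.5}
    - {"dx": 0, "dy": 0, "dz": 1, "wx": 0, "wy": 0, "wz": 0, "jaw": 0.5}
    - {"dx": 0, "dy": 0, "dz": 0.6, "wx": 0, "wy": 0, "wz": 0, "jaw": 0.5}

```text
time: 13.75
tool_pos: [0.5432, -0.0242, 0.1571]
tcp_rot: [-0.39, 2.528, -0.278]
wrist_force: [0.3, 0.5, 0.3]
width: 0.502
```

Request:
apply_moves:
  targets:
    - {"dx": 0, "dy": 0, "dz": 0.2, "wx": 0, "wy": 0, "wz": 0, "jaw": 0.5}
    - {"dx": 0, "dy": 0, "dz": 0, "wx": 0, "wy": 0, "wz": 0, "jaw": 0.5}

```text
time: 13.95
tool_pos: [0.5457, -0.0247, 0.153]
tcp_rot: [-0.392, 2.528, -0.279]
wrist_force: [-0.2, -0.3, 0.8]
width: 0.499
```

```bash

python3 - <<'E'
from h import *
t=snap('top');s=snap('side')
rem(*kgoal(208.5,-.014))
a=cv2.resize(t['color'][110:210,195:295],(400,400),interpolation=cv2.INTER_CUBIC)
b=cv2.resize(s['color'][170:245,250:325],(400,400),interpolation=cv2.INTER_CUBIC)
save(np.hstack([a,b]),'k3.png')
E
```

```text
t 14.05 tcp [ 0.5459 -0.0245  0.1546] q [-0.03 -0.25  2.39 -0.25  0.4  -1.7 ] w 0.5 F [-0.1  0.3  1.1]
turn units [-0.05 -0.03  0.02]
shift units in CURRENT tool axes [0.02 0.03 2.18]  in GOAL axes [0.03 0.02 2.18]
```

View pics/k3.png

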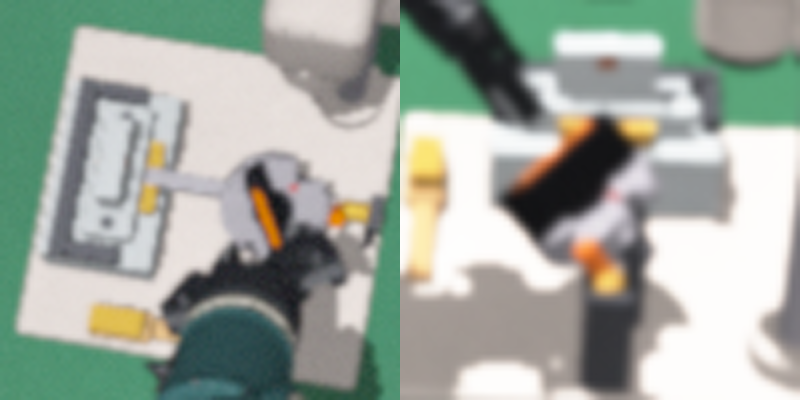

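Request:
apply_moves:
  targets:
    - {"dx": 0.02, "dy": 0.02, "dz": 0.7, "wx": 0, "wy": 0, "wz": 0, "jaw": 0.5}
    - {"dx": 0, "dy": 0, "dz": 0.7, "wx": 0, "wy": 0, "wz": 0, "jaw": 0.5}
    - {"dx": 0, "dy": 0, "dz": 0.4, "wx": 0, "wy": 0, "wz": 0, "jaw": 0.5}
    - {"dx": 0, "dy": 0, "dz": 0, "wx": 0, "wy": 0, "wz": 0, "jaw": 0.5}

```text
time: 14.45
tool_pos: [0.5749, -0.0303, 0.1088]
tcp_rot: [-0.393, 2.526, -0.279]
wrist_force: [0.5, -0.1, -0.4]
width: 0.5
```

```bash

python3 - <<'E'
from h import *
t=snap('top');s=snap('side')
rem(*kgoal(208.5,-.014))
a=cv2.resize(t['color'][130:205,225:300],(400,400),interpolation=cv2.INTER_CUBIC)
b=cv2.resize(s['color'][170:245,250:325],(400,400),interpolation=cv2.INTER_CUBIC)
save(np.hstack([a,b]),'k4.png')
E
```

```text
t 14.55 tcp [ 0.5751 -0.0302  0.1099] q [-0.04 -0.1   2.38 -0.34  0.28 -1.63] w 0.503 F [ 0.1 -0.1 -0.2]
turn units [-0.05 -0.02  0.03]
shift units in CURRENT tool axes [-0.01  0.01  0.39]  in GOAL axes [-0.01  0.01  0.39]
```

View pics/k4.png

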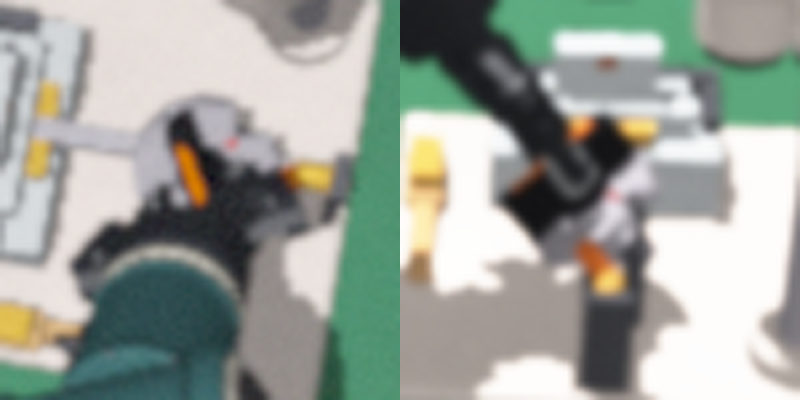

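The fingers straddle the bar at its middle (side crop 575,170). I go down a little more and close.

Request:
apply_moves:
  targets:
    - {"dx": 0, "dy": 0, "dz": 0.33, "wx": 0, "wy": 0, "wz": 0, "jaw": 0.5}
    - {"dx": 0, "dy": 0, "dz": 0, "wx": 0, "wy": 0, "wz": 0, "jaw": 0.3}
    - {"dx": 0, "dy": 0, "dz": 0, "wx": 0, "wy": 0, "wz": 0, "jaw": 0}
    - {"dx": 0, "dy": 0, "dz": 0, "wx": 0, "wy": 0, "wz": 0, "jaw": 0}
    - {"dx": 0, "dy": 0, "dz": 0, "wx": 0, "wy": 0, "wz": 0, "jaw": 0}
  newtons: 40

```text
time: 15.05
tool_pos: [0.5798, -0.03, 0.1005]
tcp_rot: [-0.393, 2.525, -0.277]
wrist_force: [-2.6, 9.3, 2.1]
width: 0.182
```

Request:
apply_moves:
  targets:
    - {"dx": 0, "dy": 0, "dz": 0, "wx": 0, "wy": 0, "wz": 0.5, "jaw": 0}
    - {"dx": 0, "dy": 0, "dz": 0, "wx": 0, "wy": 0, "wz": 0.5, "jaw": 0}

```text
time: 15.25
tool_pos: [0.5798, -0.03, 0.1005]
tcp_rot: [-0.26, 2.536, -0.237]
wrist_force: [-3.6, 9.1, 2.7]
width: 0.179
```

```bash

python3 - <<'E'
from h import *
rem(*kgoal(208.5,-.014)); st=bot.read_state(); print(st['torque'].round(2))
E
```

```text
t 15.25 tcp [ 0.5798 -0.03    0.1005] q [-0.04 -0.08  2.37 -0.36  0.26 -1.5 ] w 0.179 F [-3.6  9.1  2.7]
turn units [-0.03 -0.03 -0.97]
shift units in CURRENT tool axes [-0.05 -0.05  0.04]  in GOAL axes [-0.04 -0.05  0.04]
[0.86 0.68 1.1 ]
```

Request:
apply_moves:
  targets:
    - {"dx": 0, "dy": 0.04, "dz": 0, "wx": 0, "wy": 0, "wz": 0.6, "jaw": 0}
    - {"dx": 0, "dy": 0, "dz": 0, "wx": 0, "wy": 0, "wz": 0.6, "jaw": 0}
    - {"dx": 0, "dy": 0, "dz": 0, "wx": 0, "wy": 0, "wz": 0.6, "jaw": 0}
    - {"dx": 0, "dy": 0, "dz": 0, "wx": 0, "wy": 0, "wz": 0.6, "jaw": 0}
    - {"dx": 0, "dy": 0, "dz": 0, "wx": 0, "wy": 0, "wz": 0.6, "jaw": 0}

```text
time: 15.75
tool_pos: [0.5798, -0.0298, 0.1005]
tcp_rot: [0.141, 2.532, -0.115]
wrist_force: [-2.9, 2.3, 3.0]
width: 0.178
```

```bash

python3 - <<'E'
from h import *
t=snap('top');s=snap('side')
rem(*kgoal(208.5,-.014)); st=bot.read_state(); print(st['torque'].round(2))
a=cv2.resize(t['color'][130:205,225:300],(400,400),interpolation=cv2.INTER_CUBIC)
b=cv2.resize(s['color'][170:245,250:325],(400,400),interpolation=cv2.INTER_CUBIC)
save(np.hstack([a,b]),'k5.png')
E
```

```text
t 15.85 tcp [ 0.5798 -0.0298  0.1004] q [-0.04 -0.08  2.37 -0.36  0.26 -1.17] w 0.18 F [-3.6  3.1  3.6]
turn units [-0.05 -0.03 -3.98]
shift units in CURRENT tool axes [-0.06 -0.04  0.04]  in GOAL axes [-0.04 -0.06  0.04]
[0.74 0.56 0.01]
```

View pics/k5.png

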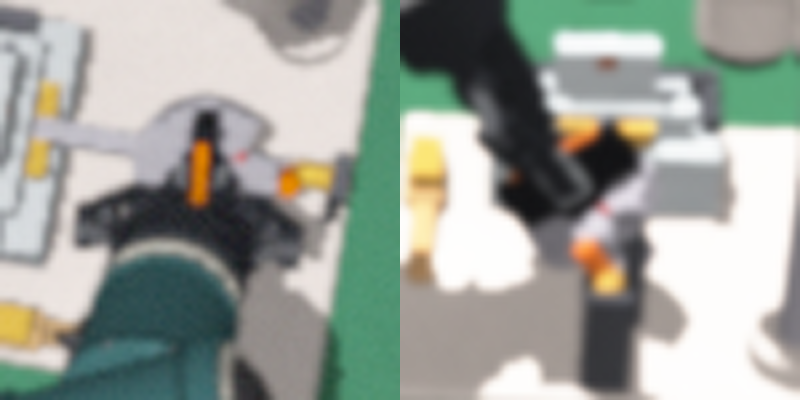

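The knob follows the tool (red mark has moved to 240,157). I continue.

Request:
apply_moves:
  targets:
    - {"dx": 0, "dy": 0, "dz": 0, "wx": 0, "wy": 0, "wz": 0.7, "jaw": 0}
    - {"dx": 0, "dy": 0, "dz": 0, "wx": 0, "wy": 0, "wz": 0.7, "jaw": 0}
    - {"dx": 0, "dy": 0, "dz": 0, "wx": 0, "wy": 0, "wz": 0.7, "jaw": 0}
    - {"dx": 0, "dy": 0, "dz": 0, "wx": 0, "wy": 0, "wz": 0.7, "jaw": 0}
    - {"dx": 0, "dy": 0, "dz": 0, "wx": 0, "wy": 0, "wz": 0.7, "jaw": 0}

```text
time: 16.35
tool_pos: [0.5798, -0.0297, 0.1004]
tcp_rot: [0.599, 2.46, 0.032]
wrist_force: [-5.0, 5.0, 3.4]
width: 0.181
```

```bash

python3 - <<'E'
from h import *
t=snap('top');s=snap('side')
rem(*kgoal(208.5,-.014)); st=bot.read_state(); print(st['torque'].round(2))
a=cv2.resize(t['color'][130:205,225:300],(400,400),interpolation=cv2.INTER_CUBIC)
b=cv2.resize(s['color'][170:245,250:325],(400,400),interpolation=cv2.INTER_CUBIC)
save(np.hstack([a,b]),'k6.png')
E
```

```text
t 16.45 tcp [ 0.5797 -0.0298  0.1003] q [-0.04 -0.08  2.37 -0.36  0.26 -0.81] w 0.181 F [-3.5  3.5  3.5]
turn units [-0.05 -0.02 -7.5 ]
shift units in CURRENT tool axes [-0.08 -0.01  0.04]  in GOAL axes [-0.05 -0.06  0.04]
[ 1.31  0.3  -0.7 ]
```

View pics/k6.png

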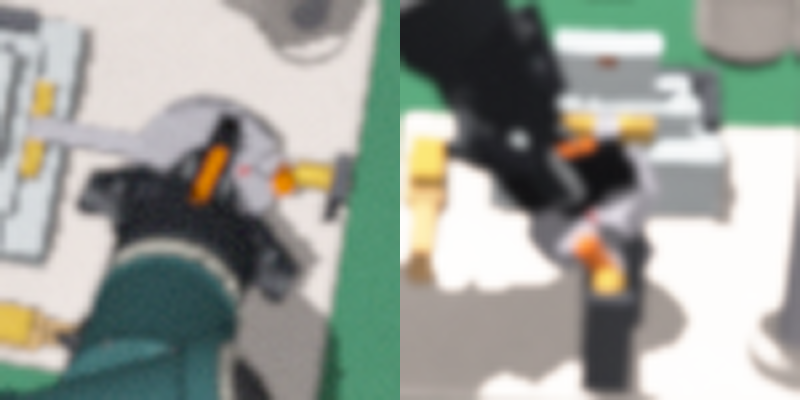

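The roller is entering the notch mouth and the jaw has moved left (brass at 42,100). I turn a bit more.

Request:
apply_moves:
  targets:
    - {"dx": 0, "dy": 0, "dz": 0, "wx": 0, "wy": 0, "wz": 0.5, "jaw": 0}
    - {"dx": 0, "dy": 0, "dz": 0, "wx": 0, "wy": 0, "wz": 0.5, "jaw": 0}
    - {"dx": 0, "dy": 0, "dz": 0, "wx": 0, "wy": 0, "wz": 0.5, "jaw": 0}
    - {"dx": 0, "dy": 0, "dz": 0, "wx": 0, "wy": 0, "wz": 0.3, "jaw": 0}
    - {"dx": 0, "dy": 0, "dz": 0, "wx": 0, "wy": 0, "wz": 0, "jaw": 0}

```text
time: 16.95
tool_pos: [0.5798, -0.0297, 0.1004]
tcp_rot: [0.827, 2.397, 0.106]
wrist_force: [-4.4, 4.1, 4.5]
width: 0.178
```

```bash

python3 - <<'E'
from h import *
t=snap('top');s=snap('side')
rem(*kgoal(208.5,-.014)); st=bot.read_state(); print(st['torque'].round(2))
a=cv2.resize(t['color'][130:205,225:300],(400,400),interpolation=cv2.INTER_CUBIC)
b=cv2.resize(s['color'][170:245,250:325],(400,400),interpolation=cv2.INTER_CUBIC)
save(np.hstack([a,b]),'k7.png')
E
```

```text
t 17.05 tcp [ 0.5798 -0.0297  0.1005] q [-0.04 -0.08  2.37 -0.36  0.26 -0.62] w 0.18 F [-4.1  4.1  4. ]
turn units [-0.05 -0.01 -9.26]
shift units in CURRENT tool axes [-0.07 -0.    0.04]  in GOAL axes [-0.04 -0.06  0.04]
[0.82 0.61 0.34]
```

View pics/k7.png

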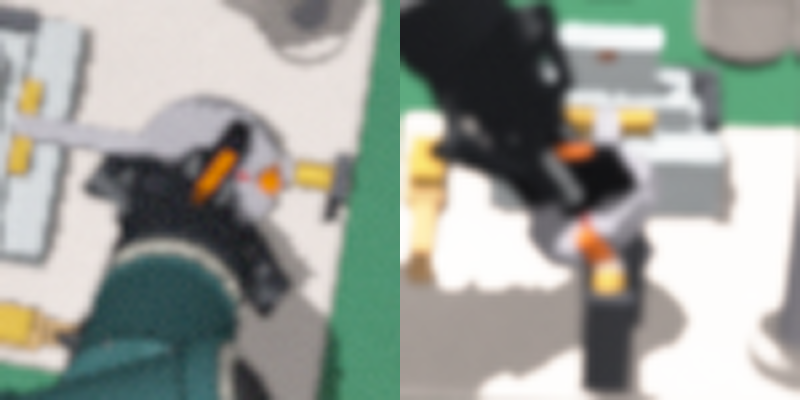

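The roller is in the notch (268,180) and the jaw is on the insert. I let go and retreat along the axis.

Request:
apply_moves:
  targets:
    - {"dx": 0, "dy": 0, "dz": 0, "wx": 0, "wy": 0, "wz": 0, "jaw": 0.3}
    - {"dx": 0, "dy": 0, "dz": 0, "wx": 0, "wy": 0, "wz": 0, "jaw": 0.5}
    - {"dx": 0, "dy": 0, "dz": 0, "wx": 0, "wy": 0, "wz": 0, "jaw": 0.5}
    - {"dx": 0, "dy": 0, "dz": 0, "wx": 0, "wy": 0, "wz": 0, "jaw": 0.5}

```text
time: 17.45
tool_pos: [0.5802, -0.0304, 0.1004]
tcp_rot: [0.827, 2.396, 0.105]
wrist_force: [0.6, -0.6, 0.5]
width: 0.503
```

Request:
apply_moves:
  targets:
    - {"dx": 0, "dy": 0, "dz": -0.5, "wx": 0, "wy": 0, "wz": 0, "jaw": 0.5}
    - {"dx": 0, "dy": 0, "dz": -0.8, "wx": 0, "wy": 0, "wz": 0, "jaw": 0.5}
    - {"dx": 0, "dy": 0, "dz": -1, "wx": 0, "wy": 0, "wz": 0, "jaw": 0.5}
    - {"dx": 0, "dy": 0, "dz": -1, "wx": 0, "wy": 0, "wz": 0, "jaw": 0.5}
    - {"dx": 0, "dy": 0, "dz": -1, "wx": 0, "wy": 0, "wz": 0, "jaw": 0.5}

```text
time: 17.95
tool_pos: [0.5068, -0.0156, 0.2067]
tcp_rot: [0.828, 2.397, 0.105]
wrist_force: [0.6, 0.2, 0.6]
width: 0.501
```

Request:
apply_moves:
  targets:
    - {"dx": 0, "dy": 0, "dz": -1, "wx": 0, "wy": 0, "wz": 0, "jaw": 0.5}
    - {"dx": 0, "dy": 0, "dz": 0, "wx": 0, "wy": 0, "wz": 0, "jaw": 0.5}
    - {"dx": 0, "dy": 0, "dz": 0, "wx": 0, "wy": 0, "wz": 0, "jaw": 0.5}

```text
time: 18.25
tool_pos: [0.4912, -0.0121, 0.2316]
tcp_rot: [0.827, 2.394, 0.106]
wrist_force: [-0.3, 0.6, 0.2]
width: 0.499
```

```bash

python3 - <<'E'
from h import *
t=snap('top');s=snap('side')
rem(*kgoal(208.5,.1))
a=cv2.resize(t['color'][112:205,195:288],(400,400),interpolation=cv2.INTER_CUBIC)
b=cv2.resize(s['color'][170:245,250:325],(400,400),interpolation=cv2.INTER_CUBIC)
save(np.hstack([a,b]),'end.png')
for nm,c in(('top',t),('side',s)):
    P=pts(c);yaw=-.19;d=P[...,:2]-np.array([.6225,.096])
    lx=d@[np.cos(yaw),np.sin(yaw)];ly=d@[-np.sin(yaw),np.cos(yaw)];z=P[...,2]
    m=(abs(lx)<.05)&(abs(ly)<.035)&(z>.113)&(z<.126)
    print(nm,m.sum(),np.median(z[m]),cv2.minAreaRect((np.stack([lx[m],ly[m]],1)*1000).astype(np.float32)))
    K,kx,ey,n=knob();q=P-K;L=np.stack([q@kx,q@ey,q@n],-1)*1000
    m=(abs(L[...,0])<55)&(abs(L[...,1])<55)&(L[...,2]>6)&(L[...,2]<22)
    print(' bar',cv2.minAreaRect(L[m][:,:2].astype(np.float32)))
c=t;K,kx,ey,n=knob();R=cv2.Rodrigues(c['rotation'].astype(float))[0];Km=np.array([[c['fx'],0,c['cx']],[0,c['fy'],c['cy']],[0,0,1.]])
o=K-.025*n;S=.0003;W=400
M=np.stack([-ey*S,-kx*S,o+ey*S*W/2+kx*S*W/2-c['eye']],1)
im=cv2.warpPerspective(c['color'],np.linalg.inv(Km@R.T@M),(W,W),flags=cv2.INTER_CUBIC);save(im,'disc2.png')
E
```

```text
t 18.35 tcp [ 0.4904 -0.0123  0.2292] q [ 0.01 -0.48  2.39 -0.2   0.64 -0.77] w 0.498 F [-0.6 -0.1 -0.9]
turn units [-0.06 -0.03 -9.27]
shift units in CURRENT tool axes [-0.1   0.01  1.5 ]  in GOAL axes [-0.06 -0.08  1.5 ]
top 137 0.11890717797151362 ((0.36598968505859375, 6.470661640167236), (20.041563034057617, 64.61890411376953), 89.84156799316406)
 bar ((-1.2255058288574219, -0.5634174346923828), (16.40386199951172, 84.9897232055664), 63.008907318115234)
side 86 0.11809049250794279 ((3.842195510864258, 5.101430892944336), (64.85343933105469, 26.395980834960938), 0.22744221985340118)
 bar ((2.288066864013672, -2.841663360595703), (19.527807235717773, 83.87617492675781), 62.50098419189453)
```

View pics/end.png

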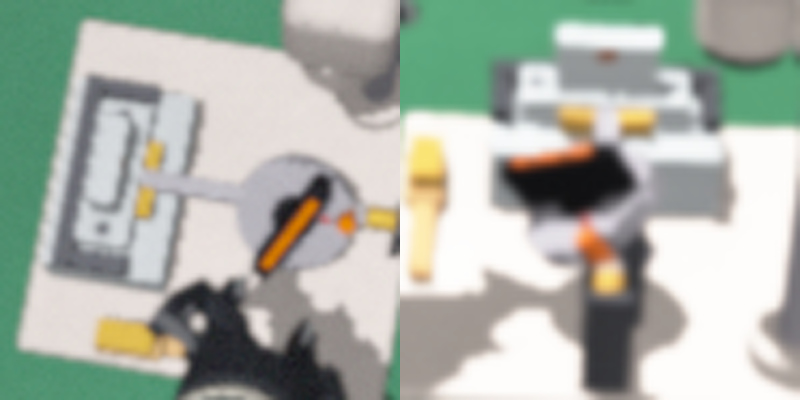

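View pics/disc2.png

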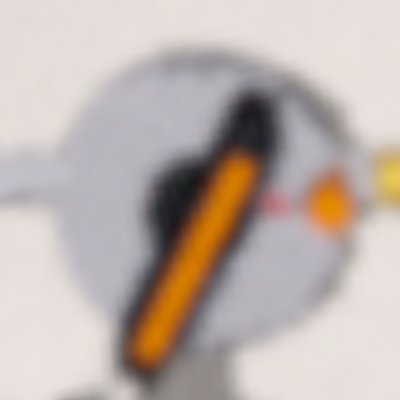

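```bash
python3 -c "
from h import *
print(job.finish_job())"
```

```text
the job is handed in; nothing more can be done
None
```

The insert is in the nest and clamped, and I handed the job in at about 18.4 s of the 54 s allowed. The hand-in reports no verdict.

**What I did:** I gripped the aluminium insert by its core, laid it base down between the end stops and let go. I then gripped the tilted knob bar with the tool leaned over and turned it about 56° clockwise. At that point the roller dropped into the notch and the jaw closed. I let go and backed off along the knob's axis.

**Last checks:**
- **Follower and knob:** the roller sits in the notch. The bar turned from about +28.5° to −27°, which puts the notch at the roller to within a few degrees.
- **Insert:** its core top is at about 0.119 m, so it is down on the nest floor. It is centred lengthwise, parallel to the nest to within about 0.5°, and has moved to the wall side.
- **Robot:** the gripper is clear, with wrist force within noise. I saw no sign of a disturbed bystander in the pictures I took, but I did not measure their positions at the end.

**Disagreement:** the two cameras differed by 1 to 5 mm. Against my nest point the insert came out 6.5 mm to the wall side (top) and 5.1 mm (side). Along the nest it read +0.4 mm (top) and +3.8 mm (side), where the side camera also placed the nest itself at about +5 mm. All of these are within tolerance.

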